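Load the drying box and work its sticky shutter shut

TASK

Set the green specimen upright on the round white pad inside the drying box, then slide the orange shutter to the left until both its ends are fully home and the box is shut. The shutter racks and jams if one end gets ahead of the other, so work it along by its two knobs in turn, easing off as soon as it binds: never force it. Leave the other specimens where they are.

Things in the scene. Friction and masses are not known exactly. Their poses are not given: they have to be found in the camera images.
- drying_box: White drying box fixed on the bench, 270 mm deep (its x, -135 to 135), 190 mm along its y (-70 to 120), flat top 50 mm above the bench. Origin on the bench; x points away from the robot, y to its left, z up. A white wall at the back (x 136 to 158) carries a blue cowl overhanging the rear. The shutter slides along y in two tracks.
- cowl_edge (a point): Middle of the cowl's lower front edge, 205 mm above the bench, at x 80, y 25 of the box. The cowl reaches from here to the back wall along the whole y length, 32 mm thick. The far knob is 15 mm behind this edge, so a vertical tool cannot reach it: lean the tool 35 to 45 degrees, fingers pointing forward and down.
- chamber (a point): Centre of the chamber floor, 10 mm above the bench, at x 0, y 70 of the box. The chamber is open on top when the shutter is open: x -90 to 90, y 34 to 106 of the box.
- pad (a point): Centre of the top of the round white pad (44 mm diameter, 2 mm thick) on the chamber floor, 12 mm above the bench, at x -40, y 70 of the box. The shutter passes 24 mm above it.
- shutter: Orange shutter plate, about 0.6 kg, 237 mm across (its x), 79 mm along its travel (its y, -45 to 34); origin 30 mm above the bench. It lies loose in its tracks, held down by lips. Origin at about y 0 of the box when open, y 70 when shut, against the left end wall. Friction: about 2 N at each end when free.
- shutter_lead (a point): Middle of the shutter's leading edge (y 34 of the shutter). The runners are short and have 1.6 mm play each side: a push on one knob moves only that end, and once it is some 15 to 25 mm ahead of the other knob the runners bind and no push there helps; a push on the lagging knob frees it. The middle is under the deck when open.
- knob_near (a point): Middle of the shutter's near knob (robot's end): upright round black knob, 16 mm diameter, from 53 to 79 mm above the bench on a 10 mm stem, its cap turns freely; this point is 66 mm above the bench. At x -95, y 0 of the shutter.
- knob_far (a point): Middle of the shutter's far knob, same shape, at x +95, y 0 of the shutter, under the cowl. Fully home both knobs are at y 70 of the drying box.
- green_specimen: 30 mm diameter mounted specimen (a plain short cylinder, polished face up), origin at the centre of its underside; dark green, 19 mm tall, 25 g. The one to load.
- red_specimen: 30 mm diameter mounted specimen (a plain short cylinder, polished face up), origin at the centre of its underside; dark red, 16 mm tall. Stays where it is.
- black_specimen_a: 30 mm diameter mounted specimen (a plain short cylinder, polished face up), origin at the centre of its underside; black, 18 mm tall. Stays where it is.
- black_specimen_b: 30 mm diameter mounted specimen (a plain short cylinder, polished face up), origin at the centre of its underside; black, 21 mm tall. Stays where it is.

How it is judged (in metres and radians):
On the way, in this order (a step that is already met when the one before it is completed fails the run):
1. the green specimen stands on the white pad with the shutter still open (horizontal distance between green_specimen and pad below 0.016 m and z of green_specimen in the frame of pad below 0.006 m and angle between green_specimen's own z axis and vertical below 0.12 rad and y of each of knob_near, knob_far in the frame of drying_box below 0.04 m and contact force between the fingers and green_specimen below 1 N), for 0.2 s.
2. both ends of the shutter are fully home (y of each of knob_near, knob_far in the frame of drying_box above 0.066 m), for 0.2 s.
At the end, for the whole second after the job is handed in: The green specimen stands upright on the white pad (centre within 18 mm of the pad's centre) in the box, and both shutter knobs are within 4 mm of their fully home position (y over 66 mm in the box's frame), all at rest (all of step 2 and horizontal distance between green_specimen and pad below 0.018 m and z of green_specimen in the frame of pad below 0.006 m and angle between green_specimen's own z axis and vertical below 0.12 rad and linear speed of each of shutter, green_specimen below 0.01 m/s); the robot touches nothing.
It fails at once if the shutter is forced: jammed hard against its tracks (over 115 N of contact force there, which takes a push of some 40 N on one knob) (contact force between shutter and drying_box above 115 N).
It fails at once if another specimen is moved by more than 20 mm (distance of any of red_specimen, black_specimen_a, black_specimen_b from where it was at the start of the episode above 0.02 m).
It also fails if it takes over 72 s, if anything falls off the work surface, if the arm or the gripper's body presses on something with over 40 N, if the wrist force passes 120 N, or if a joint passes its speed limit or range.

ROBOT

A 6-joint arm with a two-finger parallel gripper is mounted at the origin on a cart in front of the work surface, level with it; the furniture and walls round the work are solid. World frame = base frame: x ahead of the robot, y to its left, z up, the work surface at z = 0. Lengths are in mm, angles in rad, forces in N, time in s.
With the tool pointing down it reaches from about 275 to 1000 mm from the base axis. Payload 8.4 kg.
Tool frame: the origin (TCP) lies between the finger pads; the fingertips stand 11 mm ahead of it and the grasp point (between the pads) lies 8 mm behind it; z points along the fingers, y is the direction in which the jaws open and shut (so a half turn about z gives the same grasp; the last joint's range is limited). The gripper opens to 85 mm and grips with 20 to 120 N. Pads are 22 mm wide; open, the fingers measure 114 mm over their backs; the gripper's body (76 mm by 85 mm) begins 54 mm behind the grasp point. The pads swing forward as they close: fully open they stand 13 mm farther back than shut.
Start: joints at [1.205, 0.353, 1.633, -0, 1.155, -0.002], TCP at [222.391, 584.098, 242.281] pointing down, gripper open.
Joint ranges: [-2.63, 2.63], [-0.92, 2.1], [0.06, 2.66], [-1.3, 4.44], [0, 2.69], [-3.02, 3.02]. Speed limits (rad/s): [2.22, 2.22, 2.79, 3.14, 3.14, 3.14].

INTERFACE

Orientations are given as [roll, pitch, yaw] about the fixed x, y, z axes, in that order (R = Rz(yaw) Ry(pitch) Rx(roll)).
In Python, from rig import r, eyes gives the robot as it stands. The module is installed in compiled form; this text tells all that it offers.
- The arm moves only by the tool servo_tool, never from a script. Its argument "rows" is a list of rows, each a list of 3 entries, a list of its own where there are three numbers: the shift along the world's x, y, z in cm, then the turn about the world's z in rad, then the finger opening in cm, from 0 to 8.54. A call has 1 to 5 rows; each row shifts and turns the commanded pose from where the row before left it; what a row does not reach is not made up. A row lasts 1/12 s, in which the tool goes at most 41.7 mm and 7.16 degrees, less where a joint would pass 70% of its speed; a pose out of reach is approached as far as the arm can. A call is refused whole if a number of a shift passes 4.17 or a number of a turn 0.125, either way. A call with a gripper value outside its range is refused whole. The fingers move at their own pace and stop on an object; "squeeze" is the grip in N (left out, the last holds). Time passes only in rows, so rows that do not move let the fingers close. It gives the time, the measured TCP pose, the force and the opening at its end, in the units of the state.
- r.sense(): the state, without advancing time (a new reading comes with each control period).
- eyes.grab_frame(name): name is "scene" or "top" or "wrist"; returns a dict with "frame" (400x640x3 uint8, red, green, blue), "depth" (400x640 float32, mm along the optical axis (not along the pixel's ray), 0 where there is no reading), "vertical_fov" (degrees; the focal length in pixels is half the picture's height over the tangent of half this angle, whatever the lens; pixels are square), "cx", "cy" (the principal point, pixels), "camera_from_world" (4x4, takes a point from world to camera coordinates); the wrist camera has in their place "hand_eye" (4x4, takes a point from camera to tool coordinates, whose origin is the TCP and whose axes are the flange's). Camera axes: x right, y down, z forward; pixel columns grow to the right and rows downward; lengths in mm; the calibration is good to about 2 mm. A picture is of the moment at which its call begins: read the wrist's pose just before it.
- r.sign_off(): hands the job in, once; it reports no verdict.
The state is a dict: "clock": time; "qpos": joint angles; "qvel": joint speeds; "joint_efforts": joint torques, N m; "eef_pos": TCP position; "tcp_rot": TCP orientation; "contact_force": force on the tool from outside, world axes, zero at the start; "wrist_torque": the same for the moment, N m; "opening": opening from 0.0 (shut) to 1.0 (fully open).
Only numpy, scipy, OpenCV 4.12 (cv2) and the standard library are available. Lean on these libraries where they do the work, as an engineer would, in place of code of your own. Each camera call takes 0.05 s, during which the arm holds its last target.

## Working session

There is one attempt and no reset: what is moved stays moved. The work goes in short steps, Python scripts to look and compute and a tool call to move; the robot and the scene stay as the last step left them, time stands still between calls to the robot, and variables do not carry over. Pictures are saved under pics/ and viewed, and the job is handed in when it is done.

Besides the shell and the picture viewer there is one more tool, called after ">>>" by a JSON object that holds its "name" and its "arguments". servo_tool: Moves the arm, as the interface text tells. Its arguments: {"type":"object","properties":{"rows":{"type":"array"},"squeeze":{"type":"number"}},"required":["rows"]}

```bash
mkdir -p pics; cat > h.py <<'E'
import numpy as np,cv2
from rig import r,eyes
def grab(n):
    s=r.sense(); return eyes.grab_frame(n),s
def K(d):
    f=200/np.tan(np.radians(d["vertical_fov"])/2); return f,d["cx"],d["cy"]
def save(d,name): cv2.imwrite("pics/"+name,cv2.cvtColor(d["frame"],cv2.COLOR_RGB2BGR))
def ray(d,u,v,z):
    f,cx,cy=K(d); T=np.linalg.inv(d["camera_from_world"])
    c=np.array([(u-cx)/f,(v-cy)/f,1]); w=T[:3,:3]@c; o=T[:3,3]
    return o+w*(z-o[2])/w[2]
def dep(d,u,v):
    f,cx,cy=K(d); T=np.linalg.inv(d["camera_from_world"]); z=float(d["depth"][int(v),int(u)])
    return (T@np.array([(u-cx)/f*z,(v-cy)/f*z,z,1]))[:3]
E
python3 - <<'E'
from h import *
for n in("scene","top","wrist"):
    d,s=grab(n); save(d,n+"0.png"); print(n,K(d))
    print(np.round(d.get("camera_from_world",d.get("hand_eye")),3))
print(s)
E
```

```text
scene (np.float64(456.1602929069783), 316.331689622699, 193.02448354014487)
[[-8.65000e-01 -5.01000e-01 -1.70000e-02  4.65852e+02]
 [-3.61000e-01  6.47000e-01 -6.72000e-01  3.10254e+02]
 [ 3.48000e-01 -5.75000e-01 -7.40000e-01  8.44109e+02]
 [ 0.00000e+00  0.00000e+00  0.00000e+00  1.00000e+00]]
top (np.float64(433.6910357457825), 323.38536220124377, 198.65369324390485)
[[-4.80000e-02 -9.99000e-01  1.00000e-03 -2.58270e+01]
 [-9.77000e-01  4.70000e-02 -2.08000e-01  5.67816e+02]
 [ 2.08000e-01 -1.10000e-02 -9.78000e-01  8.58689e+02]
 [ 0.00000e+00  0.00000e+00  0.00000e+00  1.00000e+00]]
wrist (np.float64(344.7520655232158), 320.86962644694114, 204.08612822430604)
[[ 1.00000e-03 -9.65000e-01 -2.62000e-01  6.61880e+01]
 [ 1.00000e+00  0.00000e+00  1.00000e-03 -6.82000e-01]
 [-1.00000e-03 -2.62000e-01  9.65000e-01 -1.31833e+02]
 [ 0.00000e+00  0.00000e+00  0.00000e+00  1.00000e+00]]
{'clock': 0.1, 'qpos': array([ 1.20457206e+00,  3.53624641e-01,  1.63404835e+00,  2.46818005e-05,
        1.15520841e+00, -2.38530441e-03]), 'qvel': array([ 0.00109905, -0.00012149, -0.00112922, -0.00085405,  0.00190308,
       -0.00070701]), 'joint_efforts': array([ 5.66218514e-04, -6.06354618e+01, -3.42816210e+01,  1.29183968e-04,
        4.13067566e-03,  2.66393521e-06]), 'eef_pos': array([222.2521097 , 583.70701627, 241.61305577]), 'tcp_rot': array([-3.14030396e+00, -2.56420082e-05,  2.77774370e+00]), 'contact_force': array([-0.31775862,  1.09452645, -0.0520644 ]), 'wrist_torque': array([ 0.01158229, -0.04363582, -0.03153088]), 'opening': 1.001042112071804}
```

View pics/scene0.png

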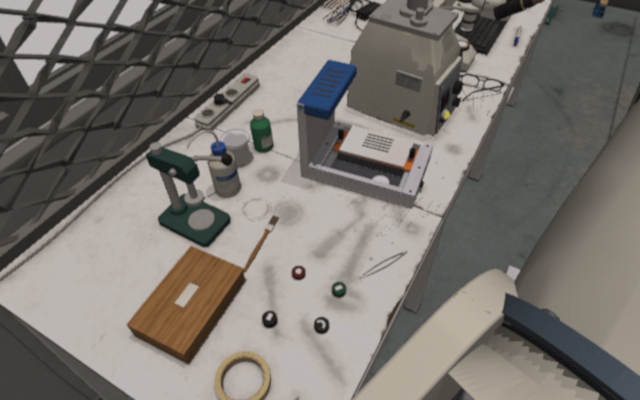

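View pics/top0.png

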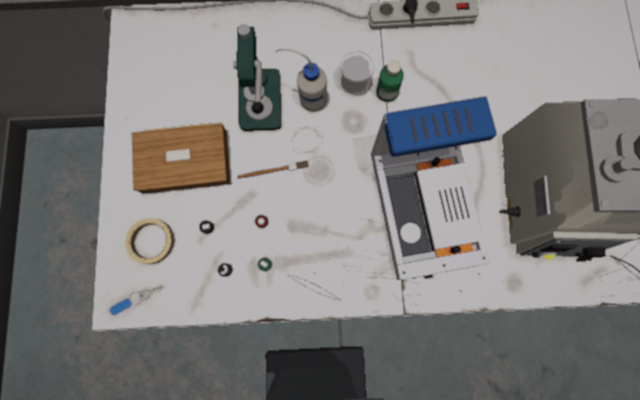

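View pics/wrist0.png

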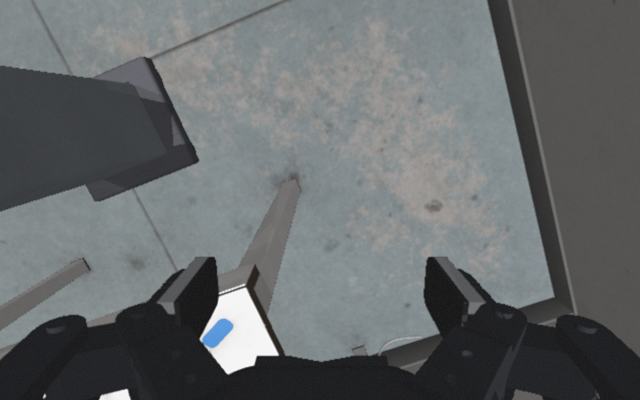

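```bash
python3 - <<'E'
from h import *
d,s=grab("top"); f=d["frame"]
c=f[60:300,360:520]; cv2.imwrite("pics/topz.png",cv2.cvtColor(cv2.resize(c,(400*1,600)),cv2.COLOR_RGB2BGR))
c=f[180:300,180:300]; cv2.imwrite("pics/topg.png",cv2.cvtColor(cv2.resize(c,(600,600)),cv2.COLOR_RGB2BGR))
d2,s=grab("scene"); f2=d2["frame"]
c=f2[50:220,280:450]; cv2.imwrite("pics/scz.png",cv2.cvtColor(cv2.resize(c,(600,600)),cv2.COLOR_RGB2BGR))
for n,(u,v,z) in dict(green=(265,264,19),red=(261,221,16),ba=(207,227,18),bb=(225,270,21),pad=(411,233,12),kn=(456,249,79),kf=(435,161,79)).items():
    print(n,np.round(ray(d,u,v,z)),np.round(dep(d,u,v)))
E
```

```text
green [437.  79.  19.] [437.  78.  23.]
red [532.  86.  16.] [531.  85.  19.]
ba [524. 204.  18.] [523. 203.  22.]
bb [429. 164.  21.] [429. 164.  18.]
pad [ 490. -242.   12.] [ 490. -242.   10.]
kn [ 445. -316.   79.] [ 445. -316.   78.]
kf [ 632. -292.   79.] [ 632. -292.   78.]
```

View pics/topz.png

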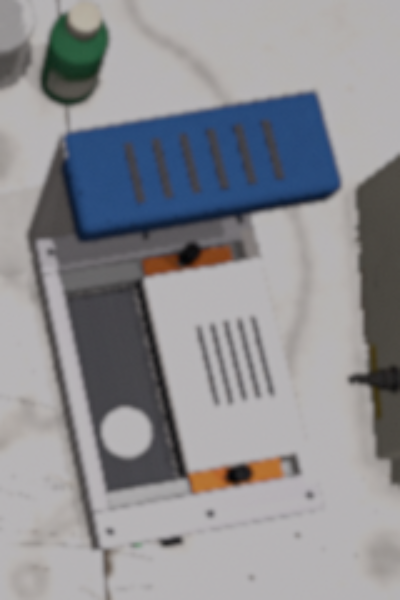

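View pics/topg.png

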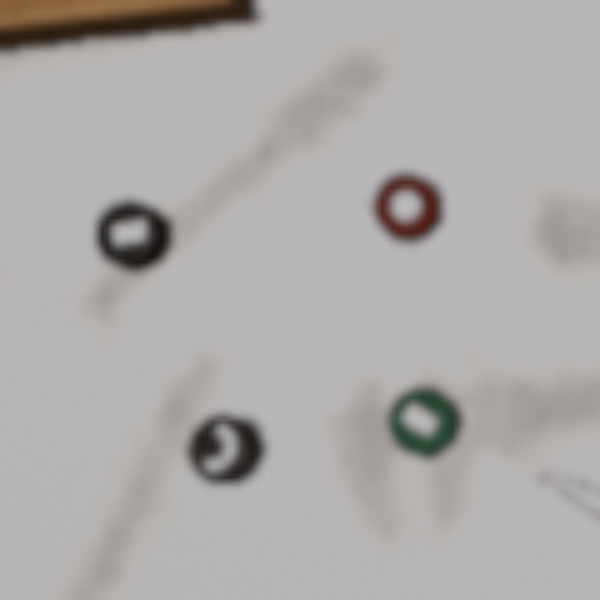

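View pics/scz.png

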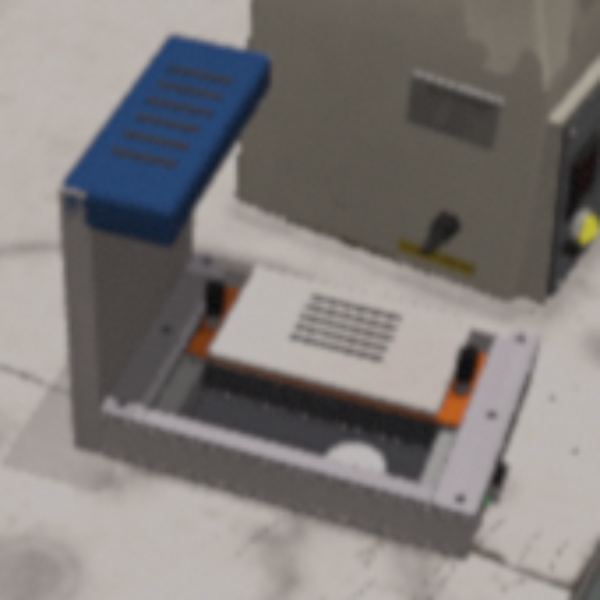

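```bash
cat >> h.py <<'E'
def blobs(mask,amin=20):
    n,l,st,ce=cv2.connectedComponentsWithStats(mask.astype(np.uint8)); return [(ce[i],st[i]) for i in range(1,n) if st[i][4]>amin]
E
python3 - <<'E'
from h import *
d,s=grab("top"); h=cv2.cvtColor(d["frame"],cv2.COLOR_RGB2HSV)
def cen(u0,u1,v0,v1,m,z,nm):
    M=np.zeros(h.shape[:2],bool); M[v0:v1,u0:u1]=m[v0:v1,u0:u1]
    for c,st in blobs(M): print(nm,c.round(1),st,ray(d,*c,z).round(1))
H,S,V=h[...,0],h[...,1],h[...,2]
cen(250,280,250,280,(V<120),12,"green")
cen(250,280,250,280,(S>60)|(V<120),12,"green2")
cen(395,430,215,250,(V>160),12,"pad")
cen(440,470,235,262,(V<60),66,"kn")
cen(425,448,152,172,(V<60),66,"kf")
cen(370,500,90,160,(H>100)&(H<125)&(S>150),220,"cowl")
E
```

```text
green [264.8 264.2] [258 258  14  14 119] [437.5  79.9  12. ]
green2 [264.8 264.2] [258 258  14  14 119] [437.5  79.9  12. ]
pad [410.2 232.3] [401 223  19  19 289] [ 491.6 -240.1   12. ]
pad [396.4 240.8] [395 226   6  24  74] [ 474.4 -208.4   12. ]
kn [454.9 249.4] [451 247   9   6  44] [ 445.4 -317.4   66. ]
kf [435.  161.1] [431 157  10   9  58] [ 635.4 -295.6   66. ]
cowl [438.4 126.8] [ 386   98  109   58 3593] [ 654.3 -264.7  220. ]
```

>>> {"name": "servo_tool", "arguments": {"rows": [[[1.43,-3.37,0],-0.12,8.5],[[1.43,-3.37,0],-0.12,8.5],[[1.43,-3.37,0],-0.12,8.5],[[1.43,-3.37,0],-0.12,8.5],[[1.43,-3.37,0],-0.12,7]]}}

```text
clock: 0.72
eef_pos: [294.1, 414.0, 242.2]
tcp_rot: [3.142, 0.0, 2.172]
contact_force: [1.2, -1.1, -0.3]
opening: 0.878
```

>>> {"name": "servo_tool", "arguments": {"rows": [[[1.43,-3.37,0],-0.12,6.0],[[1.43,-3.37,0],-0.12,6.0],[[1.43,-3.37,0],-0.12,6.0],[[1.43,-3.37,0],-0.12,6.0],[[1.43,-3.37,0],0,6]]}}

```text
clock: 1.13
eef_pos: [365.7, 245.5, 242.5]
tcp_rot: [3.141, -0.0, 1.69]
contact_force: [1.2, -0.3, 0.4]
opening: 0.704
```

>>> {"name": "servo_tool", "arguments": {"rows": [[[1.43,-3.32,0],0,6],[[1.43,-3.32,0],0,6],[[1.43,-3.32,0],0,6],[[1.43,-3.32,0],0,6],[[1.41,-3.32,0],0,6]]}}

```text
clock: 1.55
eef_pos: [437.1, 79.3, 242.6]
tcp_rot: [3.141, -0.0, 1.698]
contact_force: [1.8, -0.2, 0.6]
opening: 0.702
```

>>> {"name": "servo_tool", "arguments": {"rows": [[[0,0,-3],0,6],[[0,0,-3],0,6],[[0,0,-3],0,6],[[0,0,-3],0,6],[[0,0,0],0,6]]}}

```text
clock: 1.97
eef_pos: [433.4, 80.3, 118.1]
tcp_rot: [-3.134, 0.0, 1.697]
contact_force: [-2.5, -0.1, 0.5]
opening: 0.701
```

```bash
cat >> h.py <<'E'
from scipy.spatial.transform import Rotation as Ro
def wristcam(d,s):
    T=np.eye(4); T[:3,:3]=Ro.from_euler("xyz",s["tcp_rot"]).as_matrix(); T[:3,3]=s["eef_pos"]
    d["camera_from_world"]=np.linalg.inv(T@d["hand_eye"]); return d
E
python3 - <<'E'
from h import *
d,s=grab("wrist"); wristcam(d,s); save(d,"w1.png"); print(s["eef_pos"],s["tcp_rot"])
h=cv2.cvtColor(d["frame"],cv2.COLOR_RGB2HSV)
M=(h[...,0]>50)&(h[...,0]<95)&(h[...,1]>60)
for c,st in blobs(M,100): print(c,st,ray(d,*c,19),dep(d,*c))
E
```

```text
[433.3986722   80.28314075 118.14535494] [-3.13389890e+00  3.81944900e-04  1.69725626e+00]
[328.58379374 205.15469613] [ 309  184   41   44 1086] [437.58076925  83.19021422  19.        ] [437.58569832  83.16375121  18.9020739 ]
```

View pics/w1.png

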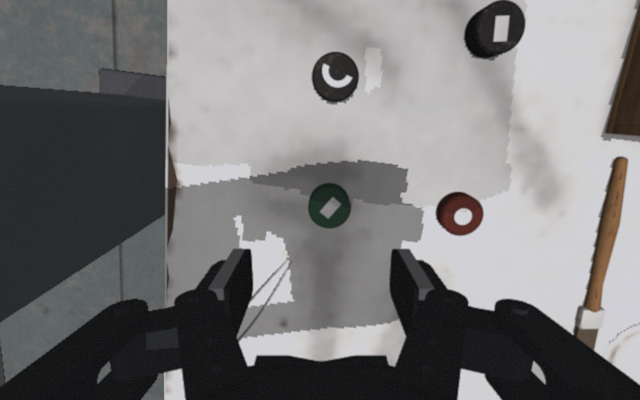

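>>> {"name": "servo_tool", "arguments": {"rows": [[[0,0,-3],0,6],[[0,0,-3],0,6],[[0,0,-2],0,6],[[0,0,-1.5],0,6],[[0,0,-0.9],0,6]]}}

```text
clock: 2.43
eef_pos: [437.5, 81.4, 18.5]
tcp_rot: [3.141, -0.0, 1.698]
contact_force: [-0.4, -0.4, 0.5]
opening: 0.706
```

>>> {"name": "servo_tool", "arguments": {"rows": [[[0,0,0],0,6],[[0,0,0],0,6]]}}

```text
clock: 2.6
eef_pos: [437.6, 81.3, 19.3]
tcp_rot: [3.141, -0.0, 1.698]
contact_force: [-0.4, -1.5, -0.1]
opening: 0.704
```

>>> {"name": "servo_tool", "arguments": {"rows": [[[0,-0.07,-0.6],0,6],[[0,0,0],0,4],[[0,0,0],0,2],[[0,0,0],0,2],[[0,0,0],0,2]], "squeeze": 30}}

```text
clock: 3.02
eef_pos: [437.0, 80.5, 12.9]
tcp_rot: [3.141, -0.0, 1.698]
contact_force: [-1.0, -0.5, 6.2]
opening: 0.336
```

>>> {"name": "servo_tool", "arguments": {"rows": [[[0,0,0],0,2],[[0,0,0],0,2]]}}

```text
clock: 3.18
eef_pos: [437.0, 80.4, 12.9]
tcp_rot: [3.141, -0.0, 1.698]
contact_force: [-1.9, -0.0, 6.9]
opening: 0.335
```

>>> {"name": "servo_tool", "arguments": {"rows": [[[0,0,1.5],0,2],[[0,0,3],0,2],[[0,0,3.5],0,2],[[0.2,-1.5,3],0,2],[[0.6,-3.5,1],0,2]]}}

```text
clock: 3.6
eef_pos: [446.5, 32.0, 136.4]
tcp_rot: [3.136, -0.0, 1.701]
contact_force: [2.6, -0.3, 0.3]
opening: 0.336
```

>>> {"name": "servo_tool", "arguments": {"rows": [[[0.6,-3.5,0],0,2],[[0.6,-3.5,0],0,2],[[0.6,-3.5,0],0,2],[[0.6,-3.5,0],0,2],[[0.6,-3.5,0],0,2]]}}

```text
clock: 4.02
eef_pos: [474.7, -146.4, 132.8]
tcp_rot: [3.141, 0.0, 1.698]
contact_force: [0.6, 0.3, -0.4]
opening: 0.337
```

>>> {"name": "servo_tool", "arguments": {"rows": [[[0.6,-3.0,0],0,2],[[0.6,-2.0,0],0,2],[[0,-1,0],0,2],[[0,0,0],0,2]]}}

```text
clock: 4.35
eef_pos: [486.7, -206.2, 132.4]
tcp_rot: [3.141, 0.0, 1.696]
contact_force: [0.0, -0.2, -0.3]
opening: 0.336
```

```bash
python3 - <<'E'
from h import *
d,s=grab("wrist"); wristcam(d,s); save(d,"w2.png"); print(s["eef_pos"],s["tcp_rot"],s["opening"])
E
```

```text
[ 486.69476084 -206.20567728  132.42180289] [3.14128516e+00 4.07485114e-04 1.69576012e+00] 0.3362166194072862
```

View pics/w2.png

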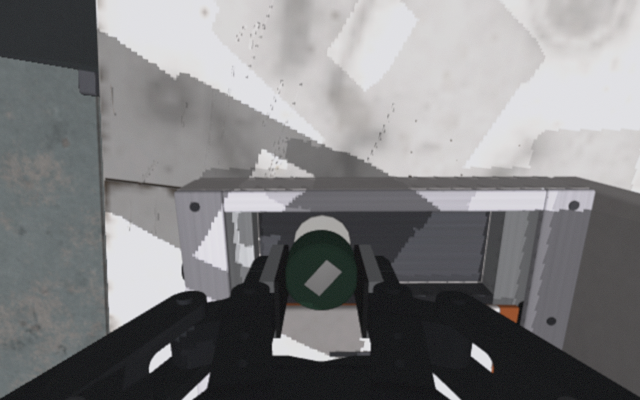

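```bash
python3 - <<'E'
from h import *
d=cv2.imread("pics/w2.png"); 
e,s=grab("wrist"); wristcam(e,s)
g=cv2.cvtColor(e["frame"],cv2.COLOR_RGB2HSV)
c=e["frame"][170:300,200:460]; cv2.imwrite("pics/w2z.png",cv2.cvtColor(cv2.resize(c,(780,390)),cv2.COLOR_RGB2BGR))
for u,v,z in [(322,216,12),(294,240,12),(350,240,12),(225,193,50),(570,193,50),(180,192,50),(592,181,50)]: print(u,v,ray(e,u,v,z).round(1),dep(e,u,v).round(1))
# pad boundary points
pts=[]
for u in range(298,347,3):
    col=g[205:235,u]; i=[k for k in range(30) if col[k,2]>185]
    if i: pts.append(ray(e,u,205+i[0]-.5,12)[:2])
P=np.array(pts);print(P.round(1))
from scipy.optimize import least_squares
print(least_squares(lambda c:np.hypot(*(P-c).T)-22,[491,-240],loss="soft_l1"))
E
```

```text
322 216 [ 488.4 -216.5   12. ] [ 488.5 -217.4    9.2]
294 240 [ 469.3 -238.7   12. ] [ 469.2 -239.4   10.2]
350 240 [ 512.6 -233.2   12. ] [ 512.6 -233.4   11.4]
225 193 [ 423.5 -197.5   50. ] [ 421.8 -199.3   43.4]
570 193 [ 641.8 -169.8   50. ] [ 642.3 -169.9   49.3]
180 192 [ 395.  -200.5   50. ] [ 392.3 -202.5   42.8]
592 181 [ 653.1 -160.5   50. ] [ 691.7 -165.1    2.9]
[]Traceback (most recent call last):
  File "<stdin>", line 14, in <module>
    return func(*args, **kwargs)
    vector_fun = VectorFunction(
        fun_wrapped,
    ...<6 lines>...
        workers=workers
    )
    self._update_fun()
    ~~~~~~~~~~~~~~~~^^
    self.f = self.fun_wrapped(xp_copy(self.x))
             ~~~~~~~~~~~~~~~~^^^^^^^^^^^^^^^^^
    return np.atleast_1d(self.fun(x))
                         ~~~~~~~~^^^
    return self.f(x, *self.args, **self.kwargs)
           ~~~~~~^^^^^^^^^^^^^^^^^^^^^^^^^^^^^^
  File "<stdin>", line 14, in <lambda>
ValueError: operands could not be broadcast together with shapes (0,) (2,)
```

View pics/w2z.png

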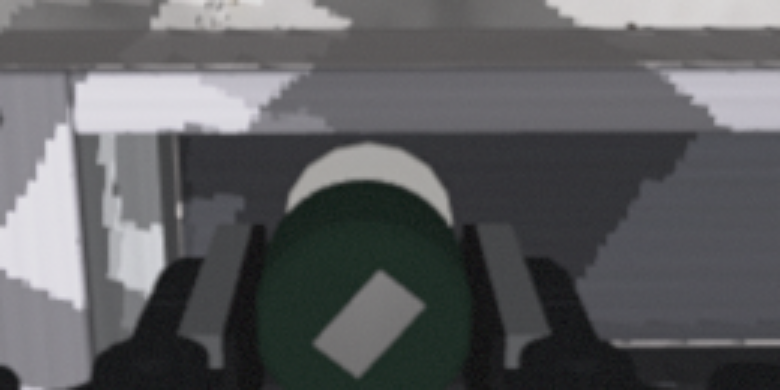

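>>> {"name": "servo_tool", "arguments": {"rows": [[[0.25,-1.7,0],0,2],[[0.26,-1.66,-1],0,2],[[0,0,-2.5],0,2],[[0,0,-2.5],0,2],[[0,0,-2],0,2]]}}

```text
clock: 4.87
eef_pos: [491.1, -236.4, 51.2]
tcp_rot: [-3.141, -0.001, 1.699]
contact_force: [-0.9, 0.0, -0.2]
opening: 0.339
```

>>> {"name": "servo_tool", "arguments": {"rows": [[[0,0,-1],0,2],[[0,0,-0.5],0,2],[[0,0,0],0,2],[[0,0,0],0,2]]}}

```text
clock: 5.2
eef_pos: [492.2, -237.8, 38.0]
tcp_rot: [3.141, 0.0, 1.699]
contact_force: [-0.3, -0.6, 0.5]
opening: 0.333
```

>>> {"name": "servo_tool", "arguments": {"rows": [[[0,-0.18,-0.6],0,2],[[0,0,-0.4],0,2],[[0,0,-0.2],0,2],[[0,0,0],0,2]]}}

```text
clock: 5.53
eef_pos: [491.8, -240.1, 25.2]
tcp_rot: [3.142, 0.0, 1.698]
contact_force: [0.4, -0.1, 0.2]
opening: 0.341
```

>>> {"name": "servo_tool", "arguments": {"rows": [[[0,0,-0.05],0,2],[[0,0,0],0,2],[[0,0,0],0,4.8],[[0,0,0],0,4.8],[[0,0,0],0,4.8]]}}

```text
clock: 5.95
eef_pos: [491.8, -240.0, 24.8]
tcp_rot: [3.142, 0.0, 1.698]
contact_force: [0.4, 0.8, 1.4]
opening: 0.56
```

>>> {"name": "servo_tool", "arguments": {"rows": [[[0,0,2.5],0,4.8],[[0,0,3.5],0,4.8],[[0,0,3.5],0,4.8],[[0,0,2],0,4.8],[[0,0,0],0,4.8]]}}

```text
clock: 6.37
eef_pos: [494.3, -241.2, 144.4]
tcp_rot: [3.135, 0.004, 1.698]
contact_force: [1.8, -0.2, 0.0]
opening: 0.569
```

```bash
python3 - <<'E'
from h import *
d,s=grab("wrist"); wristcam(d,s); save(d,"w3.png"); print(s["eef_pos"],s["tcp_rot"],s["opening"])
E
```

```text
[ 494.33889636 -241.23879334  144.38724809] [3.13537909 0.00411336 1.69781417] 0.5685638130713645
```

View pics/w3.png

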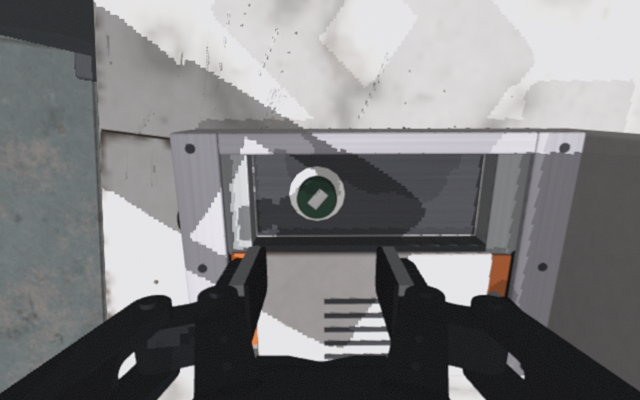

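>>> {"name": "servo_tool", "arguments": {"rows": [[[0.1,-2,0],0,8.54],[[0.1,-2.5,0],0,8.54],[[0.1,-2.5,0],0,8.54],[[0.1,-2,0],0,8.54],[[0.1,-1,0],0,8.54]]}}

```text
clock: 6.83
eef_pos: [496.2, -341.7, 138.3]
tcp_rot: [-3.14, -0.001, 1.697]
contact_force: [0.0, -0.1, 0.1]
opening: 0.998
```

>>> {"name": "servo_tool", "arguments": {"rows": [[[0,0,0],0,8.54],[[0,0,0],0,8.54],[[0,0,0],0,8.54]]}}

```text
clock: 7.08
eef_pos: [496.3, -338.7, 139.0]
tcp_rot: [-3.14, -0.001, 1.698]
contact_force: [-1.1, 0.7, 0.6]
opening: 1.001
```

```bash
cat >> h.py <<'E'
YAW=0.125; O=np.array([540.1,-304.3])
def tobox(p):
    d=np.asarray(p)[:2]-O; c,s=np.cos(YAW),np.sin(YAW); return np.array([c*d[0]+s*d[1],-s*d[0]+c*d[1]])
def fromboxd(dx,dy):
    c,s=np.cos(YAW),np.sin(YAW); return np.array([c*dx-s*dy,s*dx+c*dy])
E
python3 - <<'E'
from h import *
d,s=grab("wrist"); wristcam(d,s); save(d,"w4.png"); print(s["eef_pos"],s["tcp_rot"],s["opening"],tobox(s["eef_pos"]))
d,s=grab("scene"); save(d,"s4.png")
d,s=grab("top"); save(d,"t4.png")
E
```

```text
[ 496.25760529 -338.71252027  139.02716733] [-3.14041655e+00 -1.48092206e-03  1.69793669e+00] 1.001408533913653 [-47.79069354 -28.67798346]
```

View pics/w4.png

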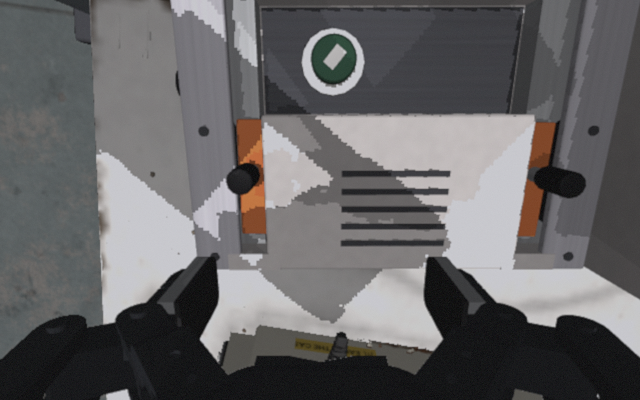

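View pics/s4.png

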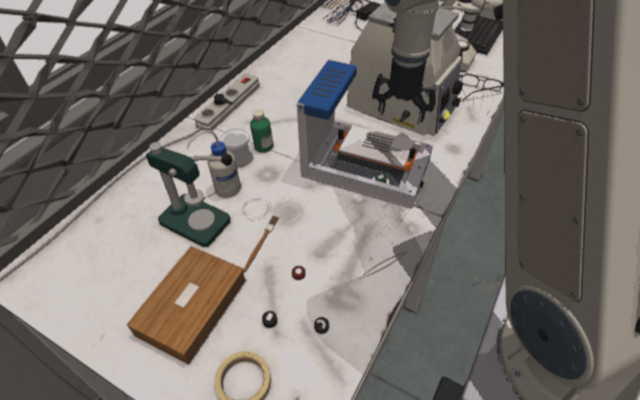

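View pics/t4.png

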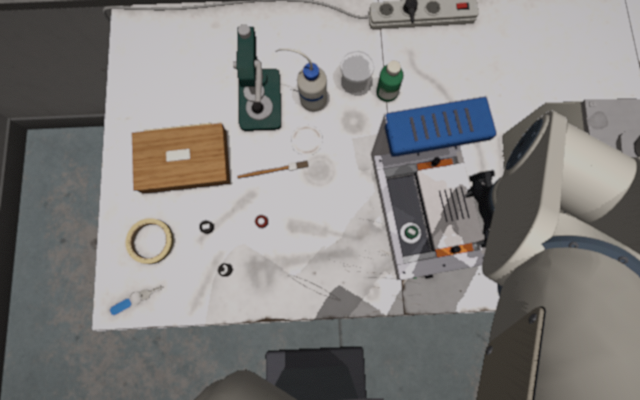

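```bash
cat >> h.py <<'E'
def cloud(d):
    f,cx,cy=K(d); T=np.linalg.inv(d["camera_from_world"]); z=d["depth"].astype(float)
    v,u=np.mgrid[:400,:640]; P=np.stack([(u-cx)/f*z,(v-cy)/f*z,z,np.ones_like(z)],-1)@T.T
    P=P[...,:3]; P[z<=0]=np.nan; return P
def cbox(P):
    c,s=np.cos(YAW),np.sin(YAW); q=P[...,:2]-O
    return np.dstack([c*q[...,0]+s*q[...,1],-s*q[...,0]+c*q[...,1],P[...,2]])
E
python3 - <<'E'
from h import *
d,s=grab("scene"); B=cbox(cloud(d)); t=tobox(s["eef_pos"])
tz=s["eef_pos"][2]
R=B-np.array([*t,tz])
m=np.zeros(B.shape[:2],bool); m[0:130,340:470]=1
print("profile rel TCP: h, xmin,xmax,ymin,ymax,n")
for h in range(-20,420,20):
    k=m&(abs(R[...,2]-h)<10)&(abs(R[...,0])<160)&(R[...,1]>-75)&(R[...,1]<130)
    if k.sum()>3:
        q=R[k]; print(h,np.percentile(q[:,0],[1,99]).round(),np.percentile(q[:,1],[1,99]).round(),k.sum())
c=d["frame"][0:140,330:470]; cv2.imwrite("pics/s4z.png",cv2.cvtColor(cv2.resize(c,(600,600),interpolation=cv2.INTER_CUBIC),cv2.COLOR_RGB2BGR))
# furnace from top
d,s=grab("top"); B=cbox(cloud(d))
for v,u in [(150,505),(180,508),(210,510),(240,515)]: print("top",u,v,B[v,u].round())
for v,u in [(130,360),(110,365),(80,370),(110,425),(128,440),(100,400)]:
    print("scene",u,v,cbox(cloud(grab("scene")[0]))[v,u].round())
d,s=grab("wrist"); wristcam(d,s); B=cbox(cloud(d))
for v,u in [(340,235),(335,300),(350,415),(335,400)]: print("wr",u,v,B[v,u].round())
E
```

```text
profile rel TCP: h, xmin,xmax,ymin,ymax,n
0 [-52.  53.] [-4. 14.] 23
20 [-57.  55.] [-10.  15.] 95
40 [-68.  69.] [-6. 16.] 104
60 [-74.  72.] [-13.  20.] 374
80 [-71. 128.] [-28.  79.] 446
100 [-69. 158.] [-32.  71.] 750
120 [-38.  34.] [ 2. 40.] 169
140 [-38.  32.] [ 4. 40.] 274
160 [-37.  34.] [-4. 40.] 338
180 [-41.  37.] [ 1. 44.] 230
200 [-40.  36.] [-1. 42.] 357
220 [-39.  36.] [ 3. 41.] 349
240 [-39.  48.] [ 2. 42.] 402
260 [-39.  36.] [ 1. 42.] 372
280 [-42.  47.] [-17.  53.] 497
300 [-50.  57.] [-16.  77.] 227
320 [-22.  33.] [61. 95.] 136
340 [-33.  -6.] [ 87. 107.] 41
top 505 150 [ 104. -176.   27.]
top 508 180 [-45.  49. 476.]
top 510 210 [-86.  86. 540.]
top 515 240 [-118.  115.  597.]
scene 360 130 [ 60. -57.  48.]
scene 365 110 [  83. -170.   27.]
scene 370 80 [  75. -170.  130.]
scene 425 110 [-104.  -19.  187.]
scene 440 128 [-134. -172.   25.]
scene 400 100 [ -17. -153.  101.]
wr 235 340 [-117. -146.   28.]
wr 300 335 [ -64. -142.   26.]
wr 415 350 [  33. -162.   20.]
wr 400 335 [  24. -160.    2.]
```

View pics/s4z.png

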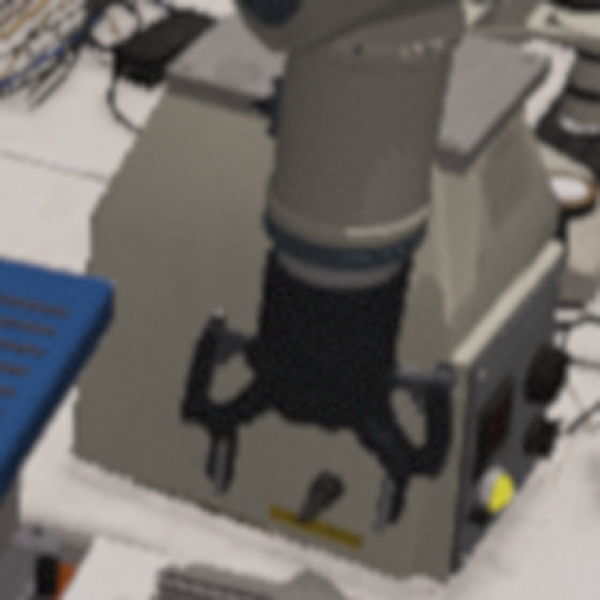

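>>> {"name": "servo_tool", "arguments": {"rows": [[[0.2,-0.3,-2.5],0,8.54],[[0,0,-2.5],0,8.54],[[0,0,-2],0,8.54],[[0,0,-1],0,8.54],[[0,0,0],0,8.54]]}}

```text
clock: 8.1
eef_pos: [497.4, -342.1, 57.5]
tcp_rot: [-3.139, -0.003, 1.698]
contact_force: [-1.0, -0.1, -0.6]
opening: 0.994
```

>>> {"name": "servo_tool", "arguments": {"rows": [[[0,0,-0.2],0,8.54],[[0,0,0],0,8.54]]}}

```text
clock: 8.27
eef_pos: [499.3, -343.4, 58.6]
tcp_rot: [3.141, 0.001, 1.698]
contact_force: [-0.1, -0.6, -0.4]
opening: 1.0
```

```bash
python3 - <<'E'
from h import *
d,s=grab("wrist"); wristcam(d,s); save(d,"w5.png"); print(s["eef_pos"],s["tcp_rot"],s["contact_force"],tobox(s["eef_pos"]))
d,s=grab("scene"); c=d["frame"][40:200,300:460]; cv2.imwrite("pics/s5z.png",cv2.cvtColor(cv2.resize(c,(600,600),interpolation=cv2.INTER_CUBIC),cv2.COLOR_RGB2BGR))
E
```

```text
[ 499.31877772 -343.41552592   58.57992947] [3.14071601e+00 8.13414065e-04 1.69778327e+00] [-0.07761786 -0.61281908 -0.3687019 ] [-45.33975138 -33.72594556]
```

View pics/w5.png

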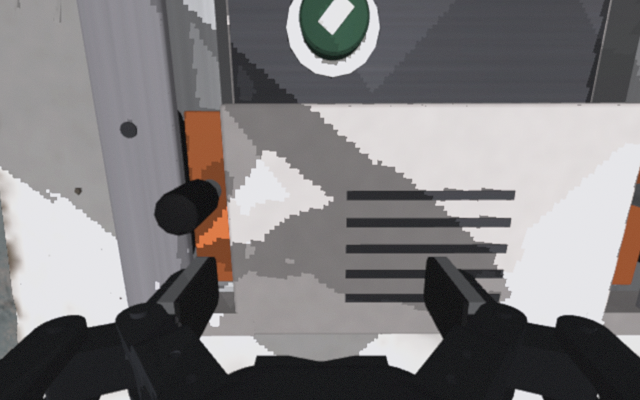

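View pics/s5z.png

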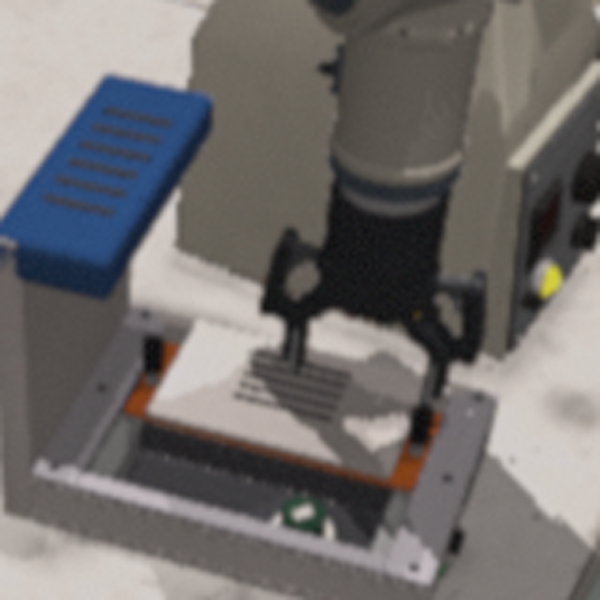

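>>> {"name": "servo_tool", "arguments": {"rows": [[[-0.12,0.9,0],0,8.54],[[-0.06,0.5,0],0,8.54],[[-0.04,0.3,0],0,8.54],[[-0.04,0.3,0],0,8.54]]}}

```text
clock: 8.7
eef_pos: [496.8, -323.2, 58.6]
tcp_rot: [3.14, 0.002, 1.699]
contact_force: [1.0, -4.8, 2.5]
opening: 1.002
```

>>> {"name": "servo_tool", "arguments": {"rows": [[[-0.04,0.3,0],0,8.54],[[0,0,0],0,8.54]]}}

```text
clock: 8.87
eef_pos: [496.3, -319.9, 58.3]
tcp_rot: [3.141, 0.001, 1.698]
contact_force: [0.8, -1.7, 1.0]
opening: 1.0
```

>>> {"name": "servo_tool", "arguments": {"rows": [[[-0.03,0.25,0],0,8.54],[[-0.03,0.25,0],0,8.54]]}}

```text
clock: 9.03
eef_pos: [496.0, -315.9, 58.3]
tcp_rot: [3.14, 0.002, 1.698]
contact_force: [2.8, -8.0, 3.1]
opening: 0.996
```

>>> {"name": "servo_tool", "arguments": {"rows": [[[0,0,0],0,8.54]]}}

```text
clock: 9.12
eef_pos: [495.8, -315.4, 58.3]
tcp_rot: [3.141, 0.001, 1.698]
contact_force: [1.1, -3.7, 1.4]
opening: 1.0
```

```bash
python3 - <<'E'
from h import *
d,s=grab("wrist"); wristcam(d,s); save(d,"w6.png"); print(s["eef_pos"],s["tcp_rot"],s["contact_force"],tobox(s["eef_pos"]))
E
```

```text
[ 495.75619485 -315.40387461   58.25075853] [3.14053468e+00 1.38812575e-03 1.69822631e+00] [ 1.12913405 -3.7426944   1.38307087] [-45.38219264  -5.4886864 ]
```

View pics/w6.png

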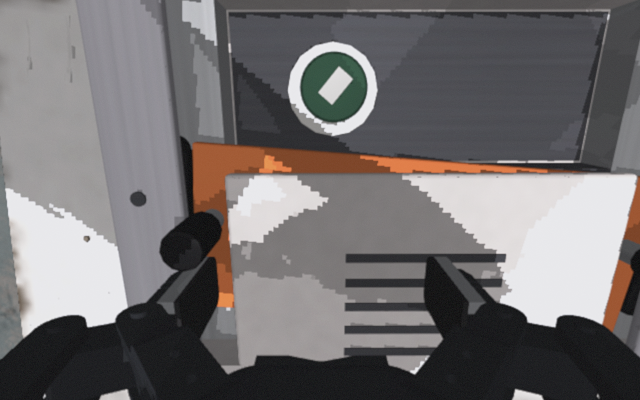

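>>> {"name": "servo_tool", "arguments": {"rows": [[[0.18,-1.4,0],0,8.54],[[0.18,-1.4,0],0,8.54],[[2,0.25,0],0,8.54],[[2.5,0.31,0],0,8.54],[[2,0.25,0],0,8.54]]}}

```text
clock: 9.58
eef_pos: [564.6, -336.3, 57.5]
tcp_rot: [-3.141, -0.001, 1.696]
contact_force: [-0.7, -0.2, -0.3]
opening: 1.001
```

>>> {"name": "servo_tool", "arguments": {"rows": [[[0.2,0.03,0],0,8.54],[[0,0,0],0,8.54]]}}

```text
clock: 9.75
eef_pos: [566.3, -335.2, 57.2]
tcp_rot: [-3.141, -0.001, 1.698]
contact_force: [0.0, -0.7, -0.8]
opening: 1.003
```

```bash
python3 - <<'E'
from h import *
d,s=grab("wrist"); wristcam(d,s); save(d,"w7.png"); print(s["eef_pos"],s["tcp_rot"],s["contact_force"],tobox(s["eef_pos"]))
d,s=grab("scene"); B=cbox(cloud(d)); t=tobox(s["eef_pos"]);c=d["frame"][20:200,290:470]; cv2.imwrite("pics/s7z.png",cv2.cvtColor(cv2.resize(c,(600,600),interpolation=cv2.INTER_CUBIC),cv2.COLOR_RGB2BGR))
h=cv2.cvtColor(d["frame"],cv2.COLOR_RGB2HSV)
m=(h[...,0]>100)&(h[...,0]<125)&(h[...,1]>150)
q=B[m&(B[...,2]>195)&(B[...,2]<245)]; print("cowl",np.percentile(q,[1,5,50,95,99],axis=0).round())
m=np.zeros(B.shape[:2],bool); m[0:130,330:470]=1
for z in range(60,340,20):
    k=m&(abs(B[...,2]-z)<10)&(abs(B[...,0]-t[0])<90)&(B[...,1]>t[1]-20)&(B[...,1]<t[1]+70)
    if k.sum()>3: print(z,np.percentile(B[k][:,0],[1,50,99]).round(),k.sum())
E
```

```text
[ 566.32297982 -335.187453     57.15892118] [-3.14118694e+00 -5.12447370e-04  1.69809390e+00] [ 0.03274555 -0.68555737 -0.75040202] [ 22.16749443 -33.91580183]
cowl [[ 79. -56. 216.]
 [ 81. -50. 225.]
 [109.  62. 235.]
 [148. 122. 237.]
 [151. 124. 238.]]
60 [ 63.  78. 110.] 8
80 [63. 66. 76.] 35
100 [-41.  67.  92.] 90
120 [-53.  -3.  92.] 308
140 [-51.  17.  89.] 297
160 [-48.   2.  87.] 303
180 [-17.   9.  52.] 165
200 [-17.  13.  81.] 227
220 [-17.  24.  81.] 328
240 [-19.  83. 110.] 525
260 [-19.  10.  56.] 302
280 [-18.  12.  58.] 278
300 [-18.  16.  69.] 320
320 [-18.  10.  55.] 290
```

View pics/w7.png

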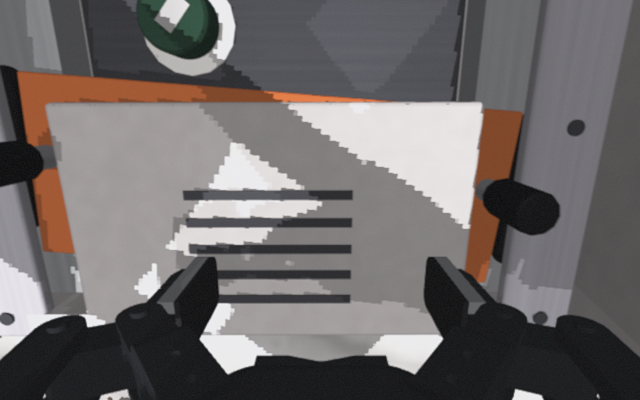

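View pics/s7z.png

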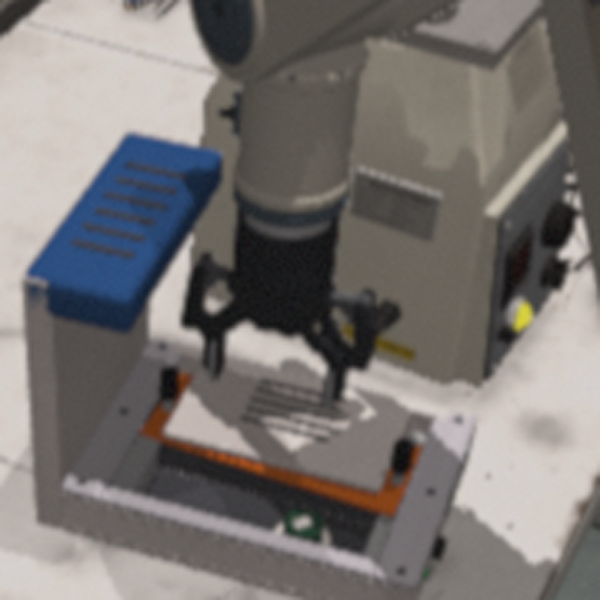

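>>> {"name": "servo_tool", "arguments": {"rows": [[[0.5,0.06,0],0,8.54],[[0.5,0.06,0],0,8.54],[[0.3,0.04,-0.1],0,8.54],[[0.2,0.03,-0.1],0,8.54],[[0,0,0],0,8.54]]}}

```text
clock: 10.27
eef_pos: [581.1, -332.6, 55.6]
tcp_rot: [3.142, 0.0, 1.698]
contact_force: [-0.0, 0.7, -0.2]
opening: 1.0
```

```bash
python3 - <<'E'
from h import *
d,s=grab("wrist"); wristcam(d,s); save(d,"w8.png"); print(s["eef_pos"],s["tcp_rot"],s["contact_force"],tobox(s["eef_pos"]))
d,s=grab("scene"); c=d["frame"][20:200,290:470]; cv2.imwrite("pics/s8z.png",cv2.cvtColor(cv2.resize(c,(600,600),interpolation=cv2.INTER_CUBIC),cv2.COLOR_RGB2BGR))
E
```

```text
[ 581.12264198 -332.61007797   55.62826406] [3.14152103e+00 2.38615776e-05 1.69803839e+00] [-0.00977268  0.74867792 -0.24294075] [ 37.17301825 -33.20368027]
```

View pics/w8.png

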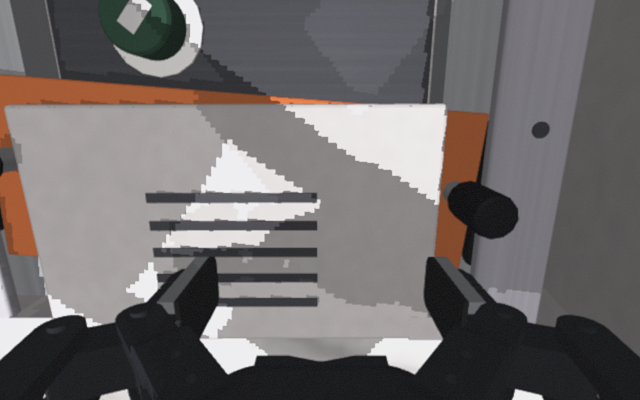

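View pics/s8z.png

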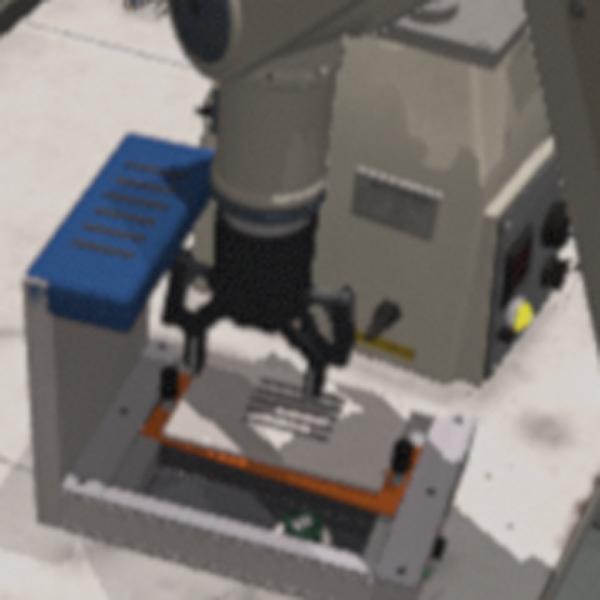

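>>> {"name": "servo_tool", "arguments": {"rows": [[[-0.09,0.7,0],0,8.54],[[-0.06,0.5,0],0,8.54],[[-0.04,0.3,0],0,8.54],[[-0.04,0.3,0],0,8.54],[[-0.04,0.3,0],0,8.54]]}}

```text
clock: 10.78
eef_pos: [578.1, -311.8, 55.9]
tcp_rot: [3.141, 0.001, 1.698]
contact_force: [-0.1, -3.0, -1.0]
opening: 1.0
```

>>> {"name": "servo_tool", "arguments": {"rows": [[[-0.04,0.3,0],0,8.54],[[-0.04,0.3,0],0,8.54],[[0,0,0],0,8.54]]}}

```text
clock: 11.03
eef_pos: [577.1, -305.2, 55.8]
tcp_rot: [-3.141, -0.0, 1.698]
contact_force: [-0.1, -0.9, -0.4]
opening: 0.999
```

```bash
python3 - <<'E'
from h import *
d,s=grab("wrist"); wristcam(d,s); save(d,"w9.png"); print(s["eef_pos"],s["tcp_rot"],s["contact_force"],tobox(s["eef_pos"]))
E
```

```text
[ 577.07363976 -305.15642449   55.78117149] [-3.14129834e+00 -3.64310325e-04  1.69789029e+00] [-0.06500645 -0.89954697 -0.40208213] [36.57838463 -5.45942106]
```

View pics/w9.png

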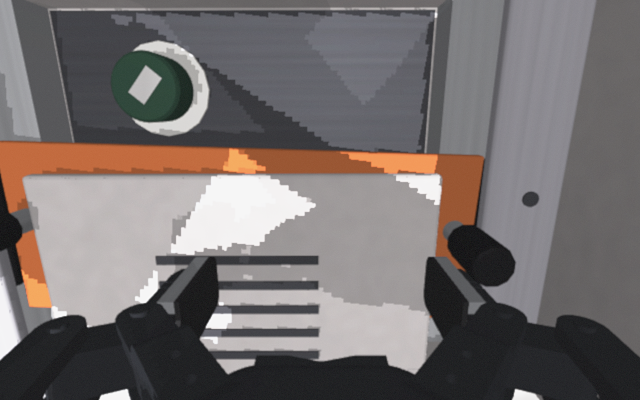

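>>> {"name": "servo_tool", "arguments": {"rows": [[[-0.04,0.3,0],0,8.54],[[-0.04,0.3,0],0,8.54],[[-0.04,0.3,0],0,8.54],[[-0.04,0.3,0],0,8.54]]}}

```text
clock: 11.42
eef_pos: [574.7, -294.3, 55.8]
tcp_rot: [-3.14, 0.001, 1.698]
contact_force: [-10.6, -12.1, 4.3]
opening: 1.001
```

>>> {"name": "servo_tool", "arguments": {"rows": [[[-0.01,0.1,0],0,8.54],[[0,0,0],0,8.54]]}}

```text
clock: 11.58
eef_pos: [573.2, -292.9, 55.7]
tcp_rot: [-3.138, -0.001, 1.698]
contact_force: [-11.4, -6.7, 5.5]
opening: 1.002
```

>>> {"name": "servo_tool", "arguments": {"rows": [[[0.12,-1.0,0],0,8.54],[[0,0,0],0,8.54]]}}

```text
clock: 11.75
eef_pos: [577.1, -303.5, 56.0]
tcp_rot: [3.141, 0.0, 1.697]
contact_force: [-0.1, -0.5, 0.7]
opening: 0.998
```

```bash
python3 - <<'E'
from h import *
d,s=grab("wrist"); wristcam(d,s); save(d,"w10.png"); print(s["eef_pos"],s["tcp_rot"],s["contact_force"],tobox(s["eef_pos"]))
E
```

```text
[ 577.11618987 -303.48301774   55.96097005] [3.14081724e+00 3.55854196e-04 1.69742051e+00] [-0.05534212 -0.50492329  0.70891477] [36.82923429 -3.80437571]
```

View pics/w10.png

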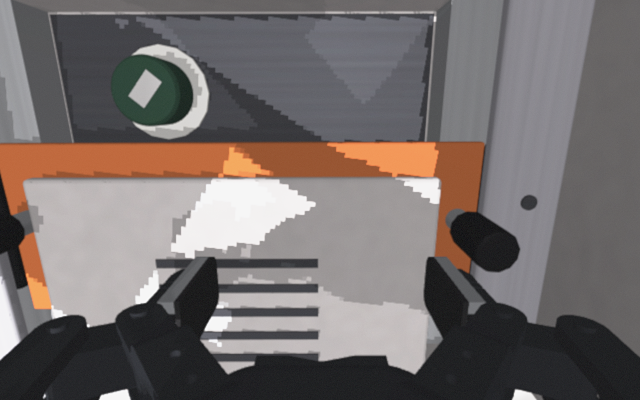

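```bash
python3 - <<'E'
from h import *
d,s=grab("scene"); B=cbox(cloud(d)); t=tobox(s["eef_pos"]); tz=s["eef_pos"][2]
R=B-np.array([*t,tz])
for h in range(-6,60,6):
    k=(abs(R[...,2]-h)<=3)&(abs(R[...,0])<90)&(abs(R[...,1])<18)
    q=R[k]
    if len(q): print(h,"x",np.sort(q[q[:,0]>20][:,0]).round()[[0,-1]] if (q[:,0]>20).any() else "", np.sort(q[q[:,0]<-20][:,0]).round()[[0,-1]] if (q[:,0]<-20).any() else "",len(q))
print("wrist band at cowl height")
for h in range(140,200,8):
    k=(abs(R[...,2]-h)<=4)&(R[...,0]<80-t[0]-1)&(R[...,0]>-60)&(R[...,1]>-10)&(R[...,1]<60)
    q=R[k]; print(h,np.percentile(q[:,0],[0,2,98,100]).round(1),len(q))
h=cv2.cvtColor(d["frame"],cv2.COLOR_RGB2HSV)
m=(h[...,0]>100)&(h[...,0]<125)&(h[...,1]>120)&(B[...,2]>195)&(B[...,2]<233)&(B[...,1]>-60)&(B[...,1]<30)
print("cowl front x",np.percentile(B[m][:,0],[2,20,50]).round(1),m.sum())
w,s=grab("wrist"); wristcam(w,s); C=cbox(cloud(w)); hh=cv2.cvtColor(w["frame"],cv2.COLOR_RGB2HSV)
m=(hh[...,2]<70)&(C[...,2]>74)&(C[...,2]<84)&(C[...,0]>75)&(C[...,0]<115)
m[:, :440]=0; m[290:]=0
print("far knob top",np.median(C[m],axis=0),np.percentile(C[m],[2,98],axis=0).round(1),m.sum())
E
```

```text
-6 x [20. 90.] [-90. -20.] 473
0 x [43. 88.] [-65. -20.] 4
6 x [41. 55.] [-54. -44.] 19
12 x [42. 54.] [-57. -44.] 24
18 x [41. 61.] [-57. -43.] 27
24 x [42. 54.] [-57. -45.] 19
30 x [42. 55.] [-58. -45.] 30
36 x [41. 55.] [-56. -44.] 19
42 x [42. 58.] [-63. -44.] 22
48 x [40. 73.] [-74. -41.] 49
54 x [37. 72.] [-75. -38.] 105
wrist band at cowl height
140 [-38.  -37.9  28.8  29.6] 84
148 [-37.9 -37.6  29.3  30.2] 92
156 [-38.6 -37.8  34.6  41.9] 110
164 [-38.2 -36.5  35.9  42. ] 135
172 [-26.5 -25.5  42.   42. ] 17
180 [-41.2 -41.1  32.2  35.9] 104
188 [-41.6 -40.5  32.7  34.1] 92
196 [-41.7 -40.8  35.1  38.9] 140
cowl front x [79.2 79.5 80.1] 26
far knob top [94.47256069 15.46642307 78.60514062] [[ 79.3   3.3  74.4]
 [103.1  22.8  81.5]] 1965
```

>>> {"name": "servo_tool", "arguments": {"rows": [[[0.1,-0.8,0],0,8.54],[[0.15,0.02,0],0,8.54],[[0.1,0.01,0],0,8.54],[[0.1,0.01,0],0,8.54],[[0,0,0],0,8.54]]}}

```text
clock: 12.32
eef_pos: [580.7, -310.3, 55.7]
tcp_rot: [-3.141, -0.0, 1.698]
contact_force: [-2.5, -2.8, 0.3]
opening: 1.002
```

```bash
python3 - <<'E'
from h import *
s=r.sense(); print(s["eef_pos"],s["contact_force"],tobox(s["eef_pos"]))
E
```

```text
[ 580.72936408 -310.34999713   55.67994083] [-2.49547538 -2.78141185  0.33892517] [ 39.55807848 -11.06824818]
```

>>> {"name": "servo_tool", "arguments": {"rows": [[[0,0,0],0,8.54],[[0,0,0],0,8.54]]}}

```text
clock: 12.48
eef_pos: [580.8, -310.4, 55.7]
tcp_rot: [-3.141, -0.0, 1.697]
contact_force: [-5.0, -2.8, 0.6]
opening: 1.001
```

>>> {"name": "servo_tool", "arguments": {"rows": [[[-0.05,0.4,0],0,8.54],[[-0.02,0.2,0],0,8.54],[[0,0,0],0,8.54]]}}

```text
clock: 12.73
eef_pos: [579.8, -303.7, 55.5]
tcp_rot: [-3.14, -0.001, 1.698]
contact_force: [-4.9, -0.3, -0.2]
opening: 1.001
```

>>> {"name": "servo_tool", "arguments": {"rows": [[[-0.2,-0.5,0.3],0,8.54],[[0,0,0.4],0,8.54],[[0,0,0.3],0,8.54],[[0,0,0],0,8.54]]}}

```text
clock: 13.07
eef_pos: [579.4, -309.7, 66.9]
tcp_rot: [3.14, 0.001, 1.698]
contact_force: [0.6, -0.5, -0.2]
opening: 1.002
```

>>> {"name": "servo_tool", "arguments": {"rows": [[[0.1,0.01,0],0,8.54],[[0.1,0.01,0],0,8.54],[[0,0,0],0,8.54]]}}

```text
clock: 13.32
eef_pos: [580.9, -309.0, 65.7]
tcp_rot: [3.141, 0.0, 1.698]
contact_force: [0.2, -0.7, -0.1]
opening: 0.999
```

>>> {"name": "servo_tool", "arguments": {"rows": [[[0.1,0.01,0],0,8.54],[[0,0,0],0,8.54],[[0,0,0],0,8.54]]}}

```text
clock: 13.57
eef_pos: [581.6, -308.9, 65.7]
tcp_rot: [-3.141, -0.0, 1.698]
contact_force: [0.3, 0.9, 0.3]
opening: 1.002
```

>>> {"name": "servo_tool", "arguments": {"rows": [[[0.1,0.01,0],0,8.54],[[0,0,0],0,8.54],[[0,0,0],0,8.54]]}}

```text
clock: 13.82
eef_pos: [582.7, -308.9, 65.8]
tcp_rot: [3.142, 0.0, 1.698]
contact_force: [0.5, -1.1, -0.4]
opening: 1.0
```

>>> {"name": "servo_tool", "arguments": {"rows": [[[-0.06,0.5,0],0,8.54],[[-0.04,0.3,0],0,8.54],[[-0.04,0.3,0],0,8.54],[[0,0,0],0,8.54]]}}

```text
clock: 14.15
eef_pos: [580.8, -297.6, 65.8]
tcp_rot: [-3.141, 0.0, 1.698]
contact_force: [-1.5, -2.2, -0.3]
opening: 1.0
```

>>> {"name": "servo_tool", "arguments": {"rows": [[[-0.03,0.25,0],0,8.54],[[-0.03,0.25,0],0,8.54],[[0,0,0],0,8.54]]}}

```text
clock: 14.4
eef_pos: [580.3, -293.7, 66.2]
tcp_rot: [-3.141, 0.001, 1.698]
contact_force: [-3.8, -4.6, 1.3]
opening: 1.0
```

```bash
python3 - <<'E'
from h import *
d,s=grab("wrist"); wristcam(d,s); save(d,"w11.png"); print(s["eef_pos"],s["tcp_rot"],s["contact_force"],tobox(s["eef_pos"]))
E
```

```text
[ 580.33062871 -293.7360457    66.18891318] [-3.14147157e+00  1.42978703e-03  1.69761228e+00] [-3.77969247 -4.63654711  1.3147087 ] [41.23379414  5.4657879 ]
```

View pics/w11.png

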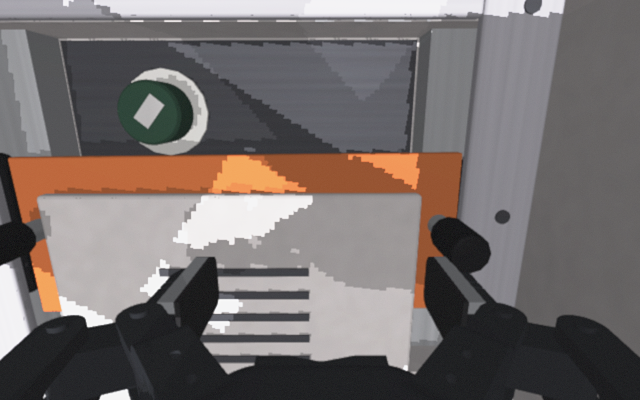

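```bash
cat >> h.py <<'E'
def edges(w):
    "leading edge of orange at two x: fit line in box frame using wrist cam; plane z=40"
    hh=cv2.cvtColor(w["frame"],cv2.COLOR_RGB2HSV); C=cbox(cloud(w))
    m=(hh[...,0]<18)&(hh[...,1]>120)&(hh[...,2]>80)
    pts=[]
    for u in range(0,640,4):
        v=np.where(m[:,u])[0]
        if len(v)>4: pts.append(C[v[0]+2,u])
    P=np.array(pts); k=(abs(P[:,0])<100)&(P[:,2]>25)&(P[:,2]<55); P=P[k]
    for _ in range(4):
        a=np.polyfit(P[:,0],P[:,1],1); e=P[:,1]-np.polyval(a,P[:,0]); P=P[abs(e)<max(2*e.std(),.8)]
    return dict(near=np.polyval(a,-95)-34,far=np.polyval(a,95)-34,slope=a[0],z=np.median(P[:,2]),n=len(P),rms=e.std())
E
python3 - <<'E'
from h import *
w,s=grab("wrist"); wristcam(w,s); print(edges(w))
C=cbox(cloud(w)); hh=cv2.cvtColor(w["frame"],cv2.COLOR_RGB2HSV)
c=w["frame"][190:320,390:520]; cv2.imwrite("pics/w11z.png",cv2.cvtColor(cv2.resize(c,(600,600),interpolation=cv2.INTER_CUBIC),cv2.COLOR_RGB2BGR))
for u,v in [(470,232),(480,240),(488,248),(475,250),(465,255),(455,235),(482,262),(440,222),(445,265),(455,270),(465,275),(480,295),(430,262),(470,285)]: print(u,v,C[v,u].round(1))
E
```

```text
{'near': np.float64(15.632058844821174), 'far': np.float64(18.241086320331632), 'slope': np.float64(0.013731723555318225), 'z': np.float64(40.65409517775096), 'n': 108, 'rms': np.float64(0.18277577541581602)}
470 232 [97.8 26.9 74.3]
480 240 [99.7 25.4 78.9]
488 248 [102.8  22.5  79.3]
475 250 [98.5 21.3 78.5]
465 255 [94.8 19.5 79. ]
455 235 [92.  25.9 74.8]
482 262 [101.2  17.   79.5]
440 222 [92.1 25.4 57.7]
445 265 [87.1 16.2 80.6]
455 270 [89.3 16.1 84.6]
465 275 [95.1 12.1 80.4]
480 295 [94.5 11.8 94.5]
430 262 [83.6 14.6 74.5]
470 285 [89.8 16.5 96.3]
```

View pics/w11z.png

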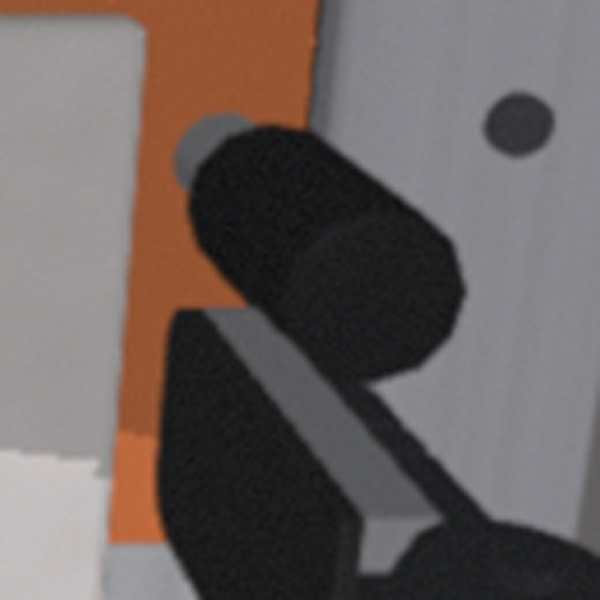

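>>> {"name": "servo_tool", "arguments": {"rows": [[[-0.04,0.3,0],0,8.54],[[-0.04,0.3,0],0,8.54],[[0,0,0],0,8.54]]}}

```text
clock: 14.75
eef_pos: [579.6, -288.8, 66.6]
tcp_rot: [3.141, 0.003, 1.697]
contact_force: [-5.4, -9.8, 4.2]
opening: 0.999
```

>>> {"name": "servo_tool", "arguments": {"rows": [[[-0.04,0.3,0],0,8.54],[[-0.04,0.3,0],0,8.54],[[0,0,0],0,8.54]]}}

```text
clock: 15.0
eef_pos: [578.5, -284.2, 66.7]
tcp_rot: [-3.141, 0.005, 1.697]
contact_force: [-8.3, -16.0, 5.4]
opening: 0.997
```

```bash
python3 - <<'E'
from h import *
w,s=grab("wrist"); wristcam(w,s); save(w,"w12.png"); print(s["contact_force"],tobox(s["eef_pos"])); print(edges(w))
E
```

```text
[ -8.25012055 -15.98684876   5.36937119] [40.55467351 15.11578479]
{'near': np.float64(19.38780579962863), 'far': np.float64(25.686927496257887), 'slope': np.float64(0.03315327208752243), 'z': np.float64(40.288682820355945), 'n': 109, 'rms': np.float64(0.18297747598540287)}
```

>>> {"name": "servo_tool", "arguments": {"rows": [[[0.15,-1.2,0],0,8.54],[[0.15,-1.3,0],0,8.54],[[-2.5,-0.31,0],0,8.54],[[-3.5,-0.44,0],0,8.54],[[-2.5,-0.31,-0.5],0,8.54]]}}

```text
clock: 15.47
eef_pos: [495.8, -317.0, 61.0]
tcp_rot: [3.141, -0.0, 1.698]
contact_force: [-0.1, -0.6, 0.2]
opening: 1.003
```

>>> {"name": "servo_tool", "arguments": {"rows": [[[0,0,0],0,8.54],[[0,0,0],0,8.54]]}}

```text
clock: 15.63
eef_pos: [496.1, -316.9, 60.6]
tcp_rot: [-3.141, -0.001, 1.696]
contact_force: [-0.0, 0.0, -0.6]
opening: 1.0
```

```bash
python3 - <<'E'
from h import *
w,s=grab("wrist"); wristcam(w,s); save(w,"w13.png"); print(s["eef_pos"],s["contact_force"],tobox(s["eef_pos"])); print(edges(w))
E
```

```text
[ 496.13907777 -316.86184703   60.60477679] [-0.03927649  0.00991569 -0.56669207] [-45.18406941  -6.98301906]
{'near': np.float64(19.03224218864907), 'far': np.float64(25.672819505714564), 'slope': np.float64(0.03495040693192366), 'z': np.float64(41.109120233346644), 'n': 110, 'rms': np.float64(0.16505316936090642)}
```

View pics/w13.png

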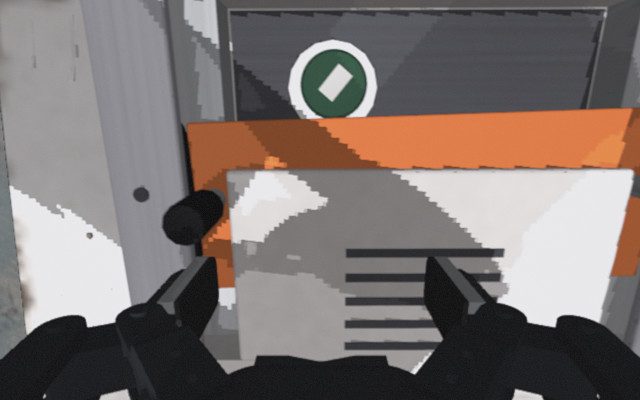

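>>> {"name": "servo_tool", "arguments": {"rows": [[[-0.06,0.5,0],0,8.54],[[-0.05,0.4,0],0,8.54],[[-0.05,0.4,0],0,8.54],[[-0.04,0.3,0],0,8.54],[[-0.04,0.3,0],0,8.54]]}}

```text
clock: 16.1
eef_pos: [495.3, -297.2, 61.0]
tcp_rot: [3.141, 0.001, 1.699]
contact_force: [1.6, -2.8, 0.2]
opening: 1.004
```

>>> {"name": "servo_tool", "arguments": {"rows": [[[-0.04,0.3,0],0,8.54],[[-0.04,0.3,0],0,8.54],[[0,0,0],0,8.54]]}}

```text
clock: 16.35
eef_pos: [494.2, -291.2, 61.0]
tcp_rot: [3.141, 0.001, 1.698]
contact_force: [1.2, -1.1, 1.6]
opening: 0.999
```

```bash
python3 - <<'E'
from h import *
w,s=grab("wrist"); wristcam(w,s); save(w,"w14.png"); print(s["eef_pos"],s["contact_force"],tobox(s["eef_pos"])); print(edges(w))
E
```

```text
[ 494.18147205 -291.20889959   60.99468852] [ 1.18426672 -1.1144334   1.56026528] [-43.92812687  18.71383952]
{'near': np.float64(35.6520959606317), 'far': np.float64(27.832823918283196), 'slope': np.float64(-0.04115406338078161), 'z': np.float64(40.88497274311709), 'n': 111, 'rms': np.float64(0.17509150556456957)}
```

>>> {"name": "servo_tool", "arguments": {"rows": [[[-0.04,0.3,0],0,8.54],[[-0.04,0.3,0],0,8.54],[[0,0,0],0,8.54]]}}

```text
clock: 16.65
eef_pos: [493.1, -285.4, 60.9]
tcp_rot: [3.141, 0.0, 1.698]
contact_force: [0.4, -2.4, 1.1]
opening: 0.999
```

>>> {"name": "servo_tool", "arguments": {"rows": [[[-0.04,0.3,0],0,8.54],[[0,0,0],0,8.54]]}}

```text
clock: 16.82
eef_pos: [493.1, -282.9, 61.1]
tcp_rot: [3.141, 0.001, 1.698]
contact_force: [1.5, -3.2, 1.6]
opening: 1.005
```

```bash
python3 - <<'E'
from h import *
w,s=grab("wrist"); wristcam(w,s); save(w,"w15.png"); print(s["eef_pos"],s["contact_force"],tobox(s["eef_pos"])); print(edges(w))
E
```

```text
[ 493.09421055 -282.9262043    61.11527784] [ 1.51522366 -3.23080931  1.59675301] [-43.97426236  27.0674645 ]
{'near': np.float64(44.086286556505016), 'far': np.float64(29.625706442052362), 'slope': np.float64(-0.07610831639185607), 'z': np.float64(40.738921687097786), 'n': 111, 'rms': np.float64(0.17292491660701642)}
```

>>> {"name": "servo_tool", "arguments": {"rows": [[[0.15,-1.1,0],0,8.54],[[0.15,-1.2,0.5],0,8.54],[[2.5,0.31,0],0,8.54],[[3.2,0.4,0],0,8.54],[[1.8,0.22,0],0,8.54]]}}

```text
clock: 17.28
eef_pos: [572.9, -297.3, 66.3]
tcp_rot: [3.14, 0.0, 1.696]
contact_force: [-0.2, 0.6, 0.1]
opening: 1.0
```

>>> {"name": "servo_tool", "arguments": {"rows": [[[0.4,0.05,0],0,8.54],[[0,0,0],0,8.54]]}}

```text
clock: 17.45
eef_pos: [575.1, -296.1, 65.6]
tcp_rot: [-3.141, -0.0, 1.698]
contact_force: [-1.1, -0.6, 0.0]
opening: 1.0
```

```bash
python3 - <<'E'
from h import *
w,s=grab("wrist"); wristcam(w,s); save(w,"w16.png"); print(s["eef_pos"],s["contact_force"],tobox(s["eef_pos"])); print(edges(w))
E
```

```text
[ 575.11031245 -296.06169817   65.55752181] [-1.0998701  -0.60678392  0.0330278 ] [35.76425842  3.80912249]
{'near': np.float64(43.97317362381264), 'far': np.float64(29.276028129856087), 'slope': np.float64(-0.07735339733661341), 'z': np.float64(41.08316139312166), 'n': 115, 'rms': np.float64(0.17457333877469872)}
```

View pics/w16.png

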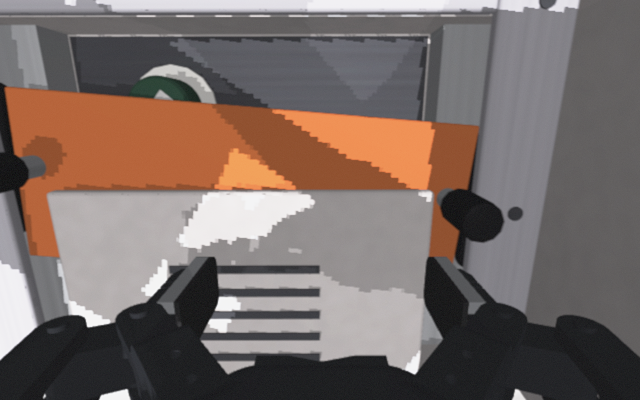

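>>> {"name": "servo_tool", "arguments": {"rows": [[[0.25,0.03,0],0,8.54],[[0.2,0.03,0],0,8.54],[[0.12,0.01,0],0,8.54],[[0,0,0],0,8.54]]}}

```text
clock: 17.83
eef_pos: [580.0, -295.2, 65.9]
tcp_rot: [-3.142, -0.0, 1.697]
contact_force: [-0.7, -0.8, 0.7]
opening: 1.002
```

>>> {"name": "servo_tool", "arguments": {"rows": [[[-0.06,0.5,0],0,8.54],[[-0.04,0.35,0],0,8.54],[[-0.04,0.3,0],0,8.54],[[-0.04,0.3,0],0,8.54]]}}

```text
clock: 18.17
eef_pos: [577.5, -281.1, 65.9]
tcp_rot: [-3.14, 0.001, 1.698]
contact_force: [-6.5, -9.9, 5.4]
opening: 0.998
```

>>> {"name": "servo_tool", "arguments": {"rows": [[[-0.04,0.3,0],0,8.54],[[-0.04,0.3,0],0,8.54],[[0,0,0],0,8.54]]}}

```text
clock: 18.42
eef_pos: [577.0, -275.6, 66.3]
tcp_rot: [-3.141, 0.002, 1.698]
contact_force: [-3.5, -5.9, 1.5]
opening: 0.997
```

```bash
python3 - <<'E'
from h import *
w,s=grab("wrist"); wristcam(w,s); save(w,"w17.png"); print(s["eef_pos"],s["contact_force"],tobox(s["eef_pos"])); print(edges(w))
E
```

```text
[ 576.97744162 -275.58505318   66.32596495] [-3.47038193 -5.87348624  1.51442742] [40.16973989 23.89321805]
{'near': np.float64(44.846337247791325), 'far': np.float64(36.130137677880214), 'slope': np.float64(-0.045874734578479556), 'z': np.float64(40.617617355690186), 'n': 110, 'rms': np.float64(0.17029704937621606)}
```

>>> {"name": "servo_tool", "arguments": {"rows": [[[-0.03,0.3,0],0,8.54],[[-0.03,0.3,0],0,8.54],[[-0.03,0.3,0],0,8.54]]}}

```text
clock: 18.72
eef_pos: [576.6, -267.0, 66.4]
tcp_rot: [3.141, 0.003, 1.697]
contact_force: [-2.9, -8.8, 2.4]
opening: 1.0
```

>>> {"name": "servo_tool", "arguments": {"rows": [[[-0.04,0.3,0],0,8.54],[[-0.04,0.3,0],0,8.54],[[0,0,0],0,8.54]]}}

```text
clock: 18.97
eef_pos: [575.8, -260.8, 66.5]
tcp_rot: [3.141, 0.003, 1.698]
contact_force: [-3.4, -8.7, 2.1]
opening: 0.999
```

```bash
python3 - <<'E'
from h import *
w,s=grab("wrist"); wristcam(w,s); save(w,"w18.png"); print(s["eef_pos"],s["contact_force"],tobox(s["eef_pos"])); print(edges(w))
E
```

```text
[ 575.76893    -260.84703913   66.48048974] [-3.39401164 -8.69155835  2.07883917] [40.80811545 38.66691207]
{'near': np.float64(46.50747723823331), 'far': np.float64(50.25253554358265), 'slope': np.float64(0.019710833186049166), 'z': np.float64(40.57112406000769), 'n': 109, 'rms': np.float64(0.16441856229907575)}
```

>>> {"name": "servo_tool", "arguments": {"rows": [[[-0.03,0.3,0],0,8.54],[[-0.03,0.3,0],0,8.54],[[0,0,0],0,8.54]]}}

```text
clock: 19.27
eef_pos: [574.7, -256.1, 66.5]
tcp_rot: [-3.141, 0.004, 1.697]
contact_force: [-6.2, -14.7, 4.5]
opening: 0.999
```

>>> {"name": "servo_tool", "arguments": {"rows": [[[0.15,-1.2,0],0,8.54],[[0.15,-1.4,0],0,8.54],[[-2.5,-0.31,0],0,8.54],[[-3.5,-0.44,0],0,8.54],[[-2.5,-0.31,-0.5],0,8.54]]}}

```text
clock: 19.68
eef_pos: [492.0, -290.6, 61.0]
tcp_rot: [3.142, 0.0, 1.698]
contact_force: [0.1, 0.5, -0.4]
opening: 0.997
```

>>> {"name": "servo_tool", "arguments": {"rows": [[[0,0,0],0,8.54],[[0,0,0],0,8.54]]}}

```text
clock: 19.85
eef_pos: [492.5, -290.5, 60.6]
tcp_rot: [-3.141, -0.001, 1.696]
contact_force: [0.9, 0.1, 0.4]
opening: 1.0
```

```bash
python3 - <<'E'
from h import *
w,s=grab("wrist"); wristcam(w,s); save(w,"w19.png"); print(s["eef_pos"],s["contact_force"],tobox(s["eef_pos"])); print(edges(w))
E
```

```text
[ 492.45129649 -290.53196409   60.6438026 ] [0.87533206 0.11598843 0.39522191] [-45.56040626  19.60120252]
{'near': np.float64(46.9717143025907), 'far': np.float64(54.17185640733601), 'slope': np.float64(0.03789548476181737), 'z': np.float64(40.968298777087114), 'n': 111, 'rms': np.float64(0.15360895384210682)}
```

View pics/w19.png

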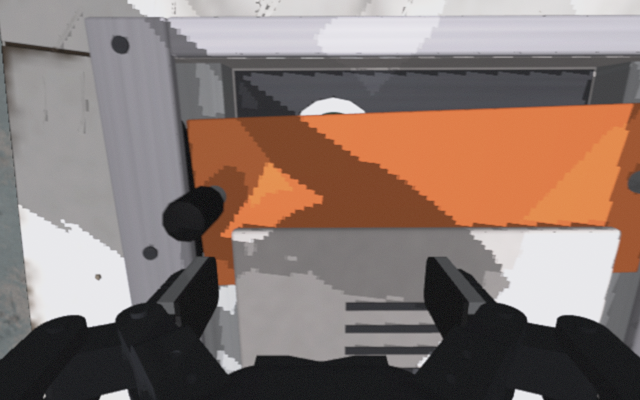

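>>> {"name": "servo_tool", "arguments": {"rows": [[[-0.06,0.5,0],0,8.54],[[-0.05,0.4,0],0,8.54],[[-0.05,0.4,0],0,8.54],[[-0.04,0.3,0],0,8.54],[[-0.04,0.3,0],0,8.54]]}}

```text
clock: 20.32
eef_pos: [491.7, -270.8, 61.0]
tcp_rot: [3.141, 0.001, 1.699]
contact_force: [0.7, -2.0, 0.7]
opening: 1.0
```

>>> {"name": "servo_tool", "arguments": {"rows": [[[-0.04,0.3,0],0,8.54],[[-0.04,0.3,0],0,8.54],[[0,0,0],0,8.54]]}}

```text
clock: 20.57
eef_pos: [490.4, -264.7, 60.9]
tcp_rot: [3.141, 0.0, 1.698]
contact_force: [0.4, -1.9, -0.0]
opening: 1.0
```

```bash
python3 - <<'E'
from h import *
w,s=grab("wrist"); wristcam(w,s); save(w,"w20.png"); print(s["eef_pos"],s["contact_force"],tobox(s["eef_pos"])); print(edges(w))
E
```

```text
[ 490.42689674 -264.70354812   60.90674478] [ 0.36477728 -1.92951151 -0.04756185] [-44.3488601   45.48048809]
{'near': np.float64(62.568054164860044), 'far': np.float64(55.991928577352596), 'slope': np.float64(-0.03461118730267071), 'z': np.float64(40.76554125865192), 'n': 111, 'rms': np.float64(0.1644318904324857)}
```

>>> {"name": "servo_tool", "arguments": {"rows": [[[-0.03,0.25,0],0,8.54],[[-0.03,0.2,0],0,8.54],[[0,0,0],0,8.54]]}}

```text
clock: 20.87
eef_pos: [489.8, -260.6, 60.9]
tcp_rot: [3.141, 0.0, 1.698]
contact_force: [0.6, -2.7, 1.1]
opening: 0.997
```

>>> {"name": "servo_tool", "arguments": {"rows": [[[0.15,-1.0,0],0,8.54],[[0.15,-1.0,0.5],0,8.54],[[2.5,0.31,0],0,8.54],[[3.2,0.4,0],0,8.54],[[1.8,0.22,0],0,8.54]]}}

```text
clock: 21.28
eef_pos: [570.1, -272.4, 66.4]
tcp_rot: [3.14, 0.0, 1.696]
contact_force: [-0.5, 0.1, -0.4]
opening: 0.998
```

>>> {"name": "servo_tool", "arguments": {"rows": [[[0.4,0.05,0],0,8.54],[[0.3,0.04,0],0,8.54],[[0,0,0],0,8.54]]}}

```text
clock: 21.53
eef_pos: [573.9, -270.6, 65.4]
tcp_rot: [-3.14, -0.001, 1.698]
contact_force: [0.5, -0.3, 0.5]
opening: 0.999
```

```bash
python3 - <<'E'
from h import *
w,s=grab("wrist"); wristcam(w,s); save(w,"w21.png"); print(s["eef_pos"],s["contact_force"],tobox(s["eef_pos"])); print(edges(w))
E
```

```text
[ 573.89526836 -270.58433274   65.4309128 ] [ 0.48142223 -0.28298625  0.51549726] [37.73507826 29.23919033]
{'near': np.float64(66.4559906644673), 'far': np.float64(56.57365267292758), 'slope': np.float64(-0.05201230521863014), 'z': np.float64(41.07137295014148), 'n': 114, 'rms': np.float64(0.14758535661895453)}
```

View pics/w21.png

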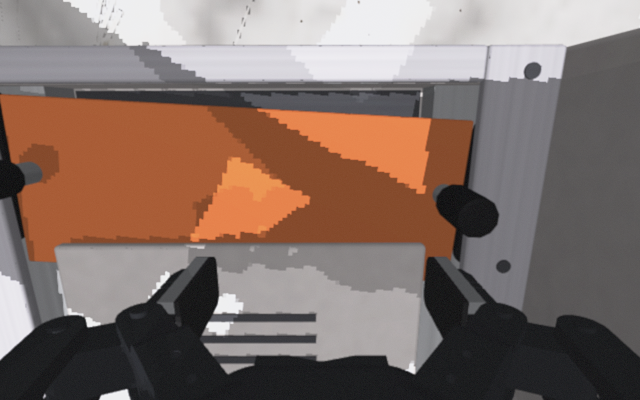

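>>> {"name": "servo_tool", "arguments": {"rows": [[[0.2,0.03,0],0,8.54],[[0.16,0.02,0],0,8.54],[[-0.06,0.5,0],0,8.54],[[-0.06,0.5,0],0,8.54],[[-0.04,0.3,0],0,8.54]]}}

```text
clock: 22.0
eef_pos: [576.1, -256.4, 65.8]
tcp_rot: [-3.141, 0.0, 1.698]
contact_force: [-1.8, -3.5, 0.1]
opening: 1.001
```

>>> {"name": "servo_tool", "arguments": {"rows": [[[-0.04,0.3,0],0,8.54],[[-0.03,0.3,0],0,8.54],[[-0.03,0.3,0],0,8.54],[[0,0,0],0,8.54]]}}

```text
clock: 22.33
eef_pos: [575.3, -247.3, 65.7]
tcp_rot: [-3.141, -0.0, 1.698]
contact_force: [-0.9, -1.4, 0.8]
opening: 0.998
```

```bash
python3 - <<'E'
from h import *
w,s=grab("wrist"); wristcam(w,s); save(w,"w22.png"); print(s["eef_pos"],s["contact_force"],tobox(s["eef_pos"])); print(edges(w))
E
```

```text
[ 575.28944592 -247.26456597   65.73887745] [-0.86926672 -1.38940952  0.82142776] [42.02576368 52.20318981]
{'near': np.float64(67.39791869294386), 'far': np.float64(67.35082394842392), 'slope': np.float64(-0.0002478670764207538), 'z': np.float64(40.80510259921243), 'n': 110, 'rms': np.float64(0.14003351668123118)}
```

>>> {"name": "servo_tool", "arguments": {"rows": [[[-0.02,0.2,0],0,8.54],[[0,0,0],0,8.54]]}}

```text
clock: 22.55
eef_pos: [575.3, -245.7, 65.8]
tcp_rot: [-3.141, -0.0, 1.698]
contact_force: [-1.7, -2.3, 0.1]
opening: 1.003
```

>>> {"name": "servo_tool", "arguments": {"rows": [[[-0.02,0.15,0],0,8.54],[[0,0,0],0,8.54]]}}

```text
clock: 22.72
eef_pos: [574.7, -244.5, 65.7]
tcp_rot: [-3.141, 0.0, 1.698]
contact_force: [-3.0, -4.2, 1.3]
opening: 0.997
```

```bash
python3 - <<'E'
from h import *
w,s=grab("wrist"); wristcam(w,s); save(w,"w23.png"); print(s["eef_pos"],s["contact_force"],tobox(s["eef_pos"])); print(edges(w))
E
```

```text
[ 574.71136899 -244.50808766   65.69244354] [-2.95204488 -4.18060227  1.31497826] [41.79586031 55.01023274]
{'near': np.float64(67.57364159909847), 'far': np.float64(68.9096081738652), 'slope': np.float64(0.007031403025088056), 'z': np.float64(40.72494225373427), 'n': 111, 'rms': np.float64(0.15086643542352351)}
```

View pics/w23.png

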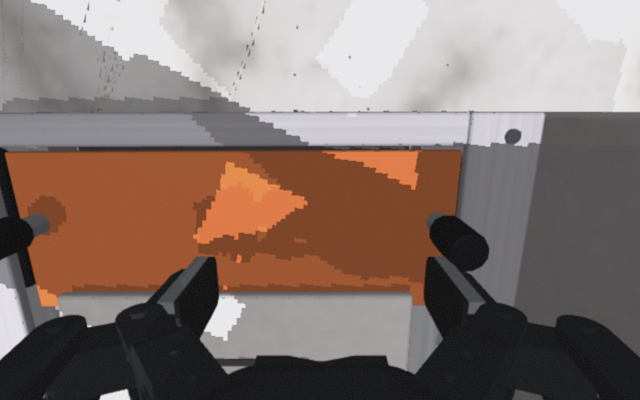

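>>> {"name": "servo_tool", "arguments": {"rows": [[[-0.02,0.2,0],0,8.54],[[0,0,0],0,8.54]]}}

```text
clock: 22.93
eef_pos: [574.3, -243.0, 65.8]
tcp_rot: [-3.14, 0.001, 1.698]
contact_force: [-5.0, -6.1, 1.4]
opening: 1.002
```

>>> {"name": "servo_tool", "arguments": {"rows": [[[-0.02,0.15,0],0,8.54],[[0,0,0],0,8.54]]}}

```text
clock: 23.1
eef_pos: [574.2, -242.1, 65.9]
tcp_rot: [-3.141, 0.001, 1.698]
contact_force: [-6.7, -9.9, 2.9]
opening: 1.0
```

>>> {"name": "servo_tool", "arguments": {"rows": [[[0.15,-1.2,0],0,8.54],[[0.12,-1.0,0],0,8.54],[[-2.5,-0.31,0],0,8.54],[[-3.5,-0.44,0],0,8.54],[[-2.6,-0.32,-0.5],0,8.54]]}}

```text
clock: 23.52
eef_pos: [490.7, -274.3, 61.1]
tcp_rot: [3.141, 0.0, 1.698]
contact_force: [-0.0, -0.6, -0.2]
opening: 0.992
```

>>> {"name": "servo_tool", "arguments": {"rows": [[[0,0,0],0,8.54],[[0,0,0],0,8.54]]}}

```text
clock: 23.68
eef_pos: [490.8, -274.2, 60.7]
tcp_rot: [-3.142, -0.0, 1.696]
contact_force: [1.4, -0.4, -0.1]
opening: 1.001
```

```bash
python3 - <<'E'
from h import *
w,s=grab("wrist"); wristcam(w,s); save(w,"w24.png"); print(s["eef_pos"],s["contact_force"],tobox(s["eef_pos"])); print(edges(w))
E
```

```text
[ 490.82147239 -274.19996208   60.73272267] [ 1.3778963  -0.35780415 -0.09845156] [-45.14132594  36.0089747 ]
{'near': np.float64(68.27719808915522), 'far': np.float64(69.67963746956578), 'slope': np.float64(0.007381259896897682), 'z': np.float64(41.075480286259605), 'n': 112, 'rms': np.float64(0.17349730988444045)}
```

View pics/w24.png

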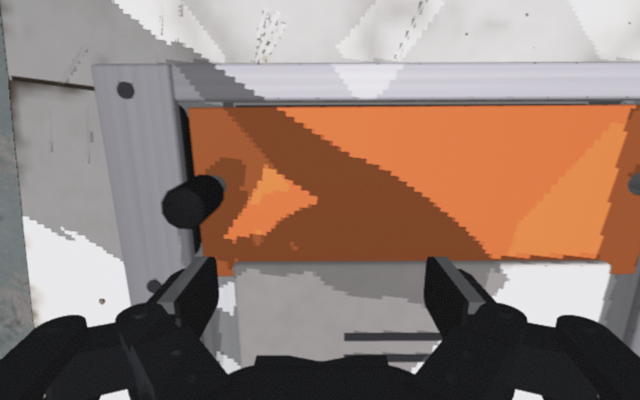

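>>> {"name": "servo_tool", "arguments": {"rows": [[[-0.06,0.5,0],0,8.54],[[-0.06,0.5,0],0,8.54],[[-0.04,0.3,0],0,8.54],[[-0.02,0.15,0],0,8.54],[[0,0,0],0,8.54]]}}

```text
clock: 24.15
eef_pos: [490.2, -258.6, 60.8]
tcp_rot: [3.141, 0.0, 1.699]
contact_force: [0.3, 0.6, 0.4]
opening: 1.001
```

>>> {"name": "servo_tool", "arguments": {"rows": [[[-0.02,0.15,0],0,8.54],[[0,0,0],0,8.54]]}}

```text
clock: 24.32
eef_pos: [490.3, -258.1, 61.1]
tcp_rot: [3.14, 0.001, 1.699]
contact_force: [0.6, -3.2, -1.4]
opening: 0.997
```

>>> {"name": "servo_tool", "arguments": {"rows": [[[-0.02,0.15,0],0,8.54],[[0,0,0],0,8.54]]}}

```text
clock: 24.48
eef_pos: [490.5, -257.4, 61.4]
tcp_rot: [3.139, 0.003, 1.699]
contact_force: [2.5, -6.6, 1.3]
opening: 0.998
```

>>> {"name": "servo_tool", "arguments": {"rows": [[[-0.02,0.15,0],0,8.54],[[0,0,0],0,8.54]]}}

```text
clock: 24.65
eef_pos: [491.2, -256.5, 61.9]
tcp_rot: [3.138, 0.004, 1.699]
contact_force: [3.0, -8.5, 1.5]
opening: 0.998
```

```bash
python3 - <<'E'
from h import *
w,s=grab("wrist"); wristcam(w,s); save(w,"w25.png"); print(s["eef_pos"],s["contact_force"],tobox(s["eef_pos"])); print(edges(w))
c=w["frame"][60:320,100:360]; cv2.imwrite("pics/w25z.png",cv2.cvtColor(cv2.resize(c,(600,600),interpolation=cv2.INTER_CUBIC),cv2.COLOR_RGB2BGR))
E
```

```text
[ 491.15994623 -256.53631687   61.86361414] [ 3.03494756 -8.46910333  1.54084895] [-42.60328273  53.49260314]
{'near': np.float64(69.52381631013445), 'far': np.float64(70.15682594891176), 'slope': np.float64(0.0033316296777753706), 'z': np.float64(40.81575544979728), 'n': 111, 'rms': np.float64(0.11388376200115259)}
```

View pics/w25z.png

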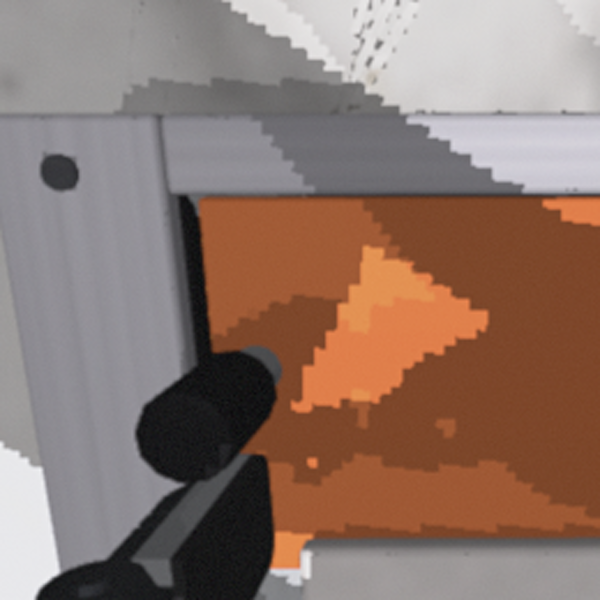

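>>> {"name": "servo_tool", "arguments": {"rows": [[[0.1,-1.0,0],0,8.54],[[0.1,-1.0,0.5],0,8.54],[[1.8,0.0,2.5],0,8.54],[[1.8,0.0,2.5],0,8.54],[[0,0,0],0,8.54]]}}

```text
clock: 25.12
eef_pos: [532.1, -276.9, 120.6]
tcp_rot: [3.134, 0.004, 1.697]
contact_force: [0.9, -1.0, 1.1]
opening: 1.003
```

```bash
python3 - <<'E'
from h import *
w,s=grab("wrist"); wristcam(w,s); save(w,"w26.png"); print(s["eef_pos"],s["contact_force"],tobox(s["eef_pos"])); print(edges(w))
C=cbox(cloud(w)); 
for lo,hi in [(-112,-80),(80,112)]:
    m=(C[...,2]>76)&(C[...,2]<82)&(C[...,0]>lo)&(C[...,0]<hi)&(C[...,1]>40)&(C[...,1]<95)
    print(m.sum(), C[m].mean(0) if m.any() else "", np.percentile(C[m],[2,98],axis=0) if m.any() else "")
d,s=grab("top"); B=cbox(cloud(d)); save(d,"t26.png")
for lo,hi in [(-112,-80),(80,112)]:
    m=(B[...,2]>70)&(B[...,2]<85)&(B[...,0]>lo)&(B[...,0]<hi)&(B[...,1]>40)&(B[...,1]<95)
    print("top",m.sum(), B[m].mean(0) if m.any() else "")
# pad frame check with edge of outer wall (y=120)
for x in (-100,0,100):
    m=(abs(C[...,0]-x)<5)&(abs(C[...,2]-50)<3)&(C[...,1]>80)
    print("wall top y range at",x, np.percentile(C[m][:,1],[0.5,99.5]).round(1) if m.any() else "")
E
```

```text
[ 532.1238822  -276.90000873  120.63878629] [ 0.89793572 -0.97649718  1.07129915] [-4.49779887 28.18062778]
{'near': np.float64(68.43079330277925), 'far': np.float64(69.385625513794), 'slope': np.float64(0.005025432689551299), 'z': np.float64(41.10159619521309), 'n': 85, 'rms': np.float64(0.1783072506724812)}
793 [-92.6918526   70.12248614  78.67458294] [[-100.06676538   63.00326709   76.39106631]
 [ -85.8875599    77.03415872   80.14612183]]
787 [95.28526062 70.80061628 78.68657737] [[ 88.62435353  63.69831238  76.35800962]
 [102.77495291  77.76002201  80.16872742]]
top 48 [-94.09921143  71.76470547  78.12693942]
top 47 [95.04480002 70.93279967 78.82493944]
wall top y range at -100 [ 80.7 119.1]
wall top y range at 0 [105.9 120. ]
wall top y range at 100 [ 80.2 120.2]
```

View pics/w26.png

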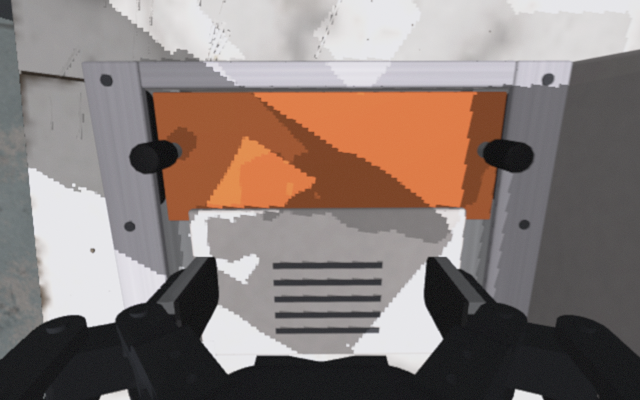

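>>> {"name": "servo_tool", "arguments": {"rows": [[[0,0,2],0,8.54],[[0,0,2],0,8.54],[[0,0,0],0,8.54],[[0,0,0],0,8.54],[[0,0,0],0,8.54]]}}

```text
clock: 25.63
eef_pos: [525.8, -274.3, 154.5]
tcp_rot: [-3.14, -0.001, 1.697]
contact_force: [0.1, -0.2, 0.3]
opening: 0.997
```

```bash
python3 - <<'E'
from h import *
w,s=grab("wrist"); wristcam(w,s); C=cbox(cloud(w)); print(edges(w))
for lo,hi in [(-112,-80),(80,112)]:
    m=(C[...,2]>76)&(C[...,2]<82)&(C[...,0]>lo)&(C[...,0]<hi)&(C[...,1]>40)&(C[...,1]<95); print(C[m].mean(0))
print(r.sense()["contact_force"]); print(r.sign_off())
E
```

```text
{'near': np.float64(68.15477812592765), 'far': np.float64(69.02882270509359), 'slope': np.float64(0.004600234627189202), 'z': np.float64(41.021638357518526), 'n': 73, 'rms': np.float64(0.1987434949005346)}
[-92.83442428  70.0918443   78.69162479]
[95.3179806  70.80296963 78.70462146]
[ 0.5020487  -0.33000024  0.08631959]
the job is handed in; nothing more can be done
None
```

The green specimen is on the white pad and the shutter is shut with both ends home. I handed the job in at about 26 s of the 72 s allowed.

**Shutter:** I worked it along by the two knobs in turn, with the open fingers. The moves cannot lean the tool, so I reached the far knob with the outer finger under the cowl, the tool still vertical. The first far push slid off the knob, and closer in something, probably the cowl, was touched with about 5 N. I raised the tool 10 mm and it went well after that. The readings between moves showed at most about 18 N of push on a knob.

**Last checks:**
- **Knobs:** they read y 70.1 mm (near) and 70.8 mm (far) in the box frame. The leading edge gives slightly less, 68.2 and 69.0 mm. Both methods are above the 66 mm limit.
- **Contact:** the arm is clear of everything, with only sensor noise left on the force reading.
- **Green specimen:** it looked centred and upright on the pad when last seen, but the shut shutter now hides it, so I could not check it again.
- **Other specimens:** I never touched them, but I did not measure them again at the end.

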